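Unplug the injectors in the ultrasonic cleaner and start it

ROBOT

A 7-joint arm with a two-finger parallel gripper is mounted at the origin on the work surface. World frame = base frame: x ahead of the robot, y to its left, z up, the work surface at z = 0. Lengths are in m, angles in rad, forces in N, time in s.
With the tool pointing down it reaches from about 0.425 to 0.925 m from the base axis. Payload 6.8 kg.
Tool frame: the origin (TCP) lies on the centre line of the jaws, within the pads' length; the fingertips stand 25 mm ahead of it and the grasp point (between the pads) lies 6 mm ahead of it; z points along the fingers, y is the line along which they close (so a half turn about z gives the same grasp; the last joint's range is limited). The gripper opens to 85 mm and grips with 20 to 120 N. Pads are 22 mm wide; open, the fingers measure 114 mm over their backs; the gripper's body (76 mm by 85 mm) begins 54 mm behind the grasp point. The pads swing forward as they close: fully open they stand 13 mm farther back than shut.
Start: joints at [1.036, 0.477, 0.022, 1.555, -0.011, 1.109, -0.083], TCP at [0.279, -0.614, 0.256] pointing down, gripper open.
Joint ranges: [-2.96, 2.96], [-0.34, 2.1], [-1.41, 1.46], [0.24, 2.44], [-1.37, 4.51], [0.17, 1.92], [-2.96, 2.96]. Speed limits (rad/s): [2.39, 2.39, 3.14, 3.14, 3.14, 3.14, 3.14].

INTERFACE

Orientations are given as a rotation vector (axis times angle).
In Python, from bench import status, imaging, workorder gives the robot as it stands.
- The arm moves only by the tool send_rows, never from a script. Its argument "steps" is a list of rows, each an object of numbers: "dx", "dy", "dz": the shift along the tool's x, y, z in cm; "yaw": the turn about the tool's z in degrees; "gripper": the opening, from 0 (shut) to 1 (fully open). A call has 1 to 5 rows; each row is the pose to reach, as a shift and turn from the pose commanded when the call began, along the tool's axes at that moment; what a row does not reach only later rows make up. A row lasts 1/8 s, in which the tool goes at most 62.5 mm and 10.7 degrees, less where a joint would pass 70% of its speed; a pose out of reach is approached as far as the arm can. A call with a gripper value outside its range is refused whole. The fingers move at their own pace and stop on an object; "force" is the grip in N (left out, the last holds). Time passes only in rows, so rows that repeat a pose let the fingers close. It gives the time, the measured TCP pose, the force, the opening and the grip force at its end, in the units of the state.
- status.get_obs(): the state, without advancing time (a new reading comes with each control period).
- imaging.grab_frame(name): name is "side" or "top"; returns a dict with "color" (400x640x3 uint8, red, green, blue), "depth" (400x640 float32, m along the optical axis (not along the pixel's ray), 0 where there is no reading), "K" (3x3 intrinsics, pixels), "k1" (the pictures are not rectified: a ray, as slopes to the right and down, at radius r is drawn at 1 + k1 r^2 times it, then the intrinsics apply), "R" (3x3) and "t" (3): a world point X has camera coordinates R X + t. Camera axes: x right, y down, z forward; pixel columns grow to the right and rows downward; lengths in m; the calibration is good to about 2 mm. A picture is of the moment at which its call begins.
- workorder.hand_in(): hands the job in; it is judged then, once.
The state is a dict: "clock": time; "joints": joint angles; "qvel": joint speeds; "tau": joint torques, N m; "tcp_pos": TCP position; "orientation": TCP orientation; "contact_force": force on the tool from outside, world axes, zero at the start; "moment": the same for the moment, N m; "grip_width": finger opening in m; "gripper_force": force on a finger pad.
Only numpy, scipy, OpenCV 4.12 (cv2) and the standard library are available. Lean on these libraries where they do the work, as an engineer would, in place of code of your own. Each camera call takes 0.05 s, during which the arm holds its last target. There are 200 camera calls.

TASK

Get the injectors standing in the ultrasonic cleaner ready and start the cleaning: work every transport plug loose by rocking it side to side as you lift, without drawing its injector up out of the rack, and put all the plugs in the empty grey bin. Only when every plug is in the bin, press the start button fully down and let it spring back; leave the other things on the bench where they are.

Things in the scene. Friction and masses are not known exactly. Their poses are not given: they have to be found in the camera images.
- cleaner: ultrasonic injector cleaner, fixed: steel case 200 mm deep (local x, front is -x) x 440 mm long (local y) x 225 mm high, origin under its centre, z up. A dark rack plate, 150 x 302 mm, top 228 mm above the bench, covers the tank, its centre at local y -50 mm. In it stand four injectors in two staggered rows, 100 mm between neighbours. Control panel on top at the local +y end
- start (a joint): travel of the start push button on the cleaner's control panel: 0 m released, 0.006 m fully down; it springs back; about 5 N holds it fully down
- start_top (a point): centre of the start button's top face (moves with it), pressed straight down: plain round black button, 26 mm diameter, in a 42 mm steel bezel, its top 22 mm above the panel; the panel control nearest the cleaner's front. The timer knob (34 mm diameter, with a bar, 17 mm high) is 57 mm behind it, a display behind that
- plug_bin: the empty grey open-topped picking bin, loose on the bench, for the plugs: 175 mm long (local x) x 115 mm wide (local y), walls 4 mm, 75 mm high, but its front (local -x) wall and the front fifth of its sides only 37 mm; origin under the centre of its floor, z up; the floor's upper face is 4 mm above the origin
- injector0 (a joint): how far injector 0 is lifted in its rack hole (m), 0 fully home; it stands by its weight (0.55 kg) and slight friction: about 7 N lifts it, let go it drops home. Dark body 40 x 40 mm, top 30 mm above the rack plate (258 mm above the bench), bore mouth of 23 mm with brass rim in the middle of its top, tan connector on one side. If plugged, plug0 is in its bore at the start
- plug0: transport plug, 60 g (None: absent): ribbed aluminium head 26 mm diameter x 28 mm over a black taper 24 mm long, 21 to 17 mm diameter. Origin on its axis at the head's underside, z towards the head. Seated, 5 mm over the mouth. A rubber lip 5 mm inside grips it: a straight pull (12 to 20 N) lifts the injector; rocked 0.15 rad each way with light pull it walks up; free when raised 14 mm
- injector1 (a joint): how far injector 1 is lifted in its rack hole (m), 0 fully home; it stands by its weight (0.55 kg) and slight friction: about 7 N lifts it, let go it drops home. Dark body 40 x 40 mm, top 30 mm above the rack plate (258 mm above the bench), bore mouth of 23 mm with brass rim in the middle of its top, tan connector on one side. If plugged, plug1 is in its bore at the start
- plug1: transport plug, 60 g (None: absent): ribbed aluminium head 26 mm diameter x 28 mm over a black taper 24 mm long, 21 to 17 mm diameter. Origin on its axis at the head's underside, z towards the head. Seated, 5 mm over the mouth. A rubber lip 5 mm inside grips it: a straight pull (12 to 20 N) lifts the injector; rocked 0.15 rad each way with light pull it walks up; free when raised 14 mm
- injector2 (a joint): how far injector 2 is lifted in its rack hole (m), 0 fully home; it stands by its weight (0.55 kg) and slight friction: about 7 N lifts it, let go it drops home. Dark body 40 x 40 mm, top 30 mm above the rack plate (258 mm above the bench), bore mouth of 23 mm with brass rim in the middle of its top, tan connector on one side. If plugged, plug2 is in its bore at the start
- plug2: transport plug, 60 g (None: absent): ribbed aluminium head 26 mm diameter x 28 mm over a black taper 24 mm long, 21 to 17 mm diameter. Origin on its axis at the head's underside, z towards the head. Seated, 5 mm over the mouth. A rubber lip 5 mm inside grips it: a straight pull (12 to 20 N) lifts the injector; rocked 0.15 rad each way with light pull it walks up; free when raised 14 mm
- injector3 (a joint): how far injector 3 is lifted in its rack hole (m), 0 fully home; it stands by its weight (0.55 kg) and slight friction: about 7 N lifts it, let go it drops home. Dark body 40 x 40 mm, top 30 mm above the rack plate (258 mm above the bench), bore mouth of 23 mm with brass rim in the middle of its top, tan connector on one side. If plugged, plug3 is in its bore at the start
- plug3: transport plug, 60 g (None: absent): ribbed aluminium head 26 mm diameter x 28 mm over a black taper 24 mm long, 21 to 17 mm diameter. Origin on its axis at the head's underside, z towards the head. Seated, 5 mm over the mouth. A rubber lip 5 mm inside grips it: a straight pull (12 to 20 N) lifts the injector; rocked 0.15 rad each way with light pull it walks up; free when raised 14 mm
- washer_box: not part of the job: open cardboard box of copper washers, 130 x 120 x 50 mm high; origin under its centre
- spare: not part of the job: spare injector lying on the bench, 190 mm long, 55 mm high; origin under its middle, x along it
- wrench: not part of the job: wrench, 190 mm long, lying along its x; origin under its middle
- brush: not part of the job: cleaning brush, 200 mm long, lying along its x; origin under its middle
- jar: not part of the job: closed grease jar, 72 mm diameter, 75 mm high; origin under its centre
- spray: not part of the job: spray can, 65 mm diameter, 200 mm high; origin under its centre
- driver: not part of the job: screwdriver, 200 mm long, lying along its x; origin under its middle

How it is judged:
On the way, in this order (a step that is already met when the one before it is completed fails the run):
1. every plug is out of its injector and in the bin (x of plug0 in the frame of plug_bin between -0.082 and 0.082 m and y of plug0 in the frame of plug_bin between -0.052 and 0.052 m and z of plug0 in the frame of plug_bin between 0 and 0.085 m and x of plug1 in the frame of plug_bin between -0.082 and 0.082 m and y of plug1 in the frame of plug_bin between -0.052 and 0.052 m and z of plug1 in the frame of plug_bin between 0 and 0.085 m and x of plug2 in the frame of plug_bin between -0.082 and 0.082 m and y of plug2 in the frame of plug_bin between -0.052 and 0.052 m and z of plug2 in the frame of plug_bin between 0 and 0.085 m and x of plug3 in the frame of plug_bin between -0.082 and 0.082 m and y of plug3 in the frame of plug_bin between -0.052 and 0.052 m and z of plug3 in the frame of plug_bin between 0 and 0.085 m), for 0.2 s.
2. the start button is pressed fully down (value of joint start above 0.005 m), for 0.1 s.
At the end, for the whole second after the job is handed in: Every plug rests inside the bin (origin within its walls, under 85 mm above its underside), the bin upright on the bench, all injectors home to 4 mm, and the start button pressed over 5 of its 6 mm after the last plug went in, and released (all of step 1 and linear speed of each of plug0, plug1, plug2, plug3 below 0.03 m/s and value of joint each of injector0, injector1, injector2, injector3 below 0.004 m and value of joint start below 0.0015 m and angle between plug_bin's own z axis and vertical below 0.1 rad and height (world z) of plug_bin below 0.012 m); the robot touches nothing.
It fails at once if an injector is drawn up out of the rack (more than 15 mm) (value of joint any of injector0, injector1, injector2, injector3 above 0.015 m).
It fails at once if the cleaner is started with a plug still in its injector (value of joint start above 0.004 m and distance of any of plug0, plug1, plug2, plug3 from where it was at the start of the episode below 0.012 m).
It fails at once if another thing on the bench is disturbed (moved more than 50 mm) (distance of any of washer_box, spare, wrench, brush, jar, spray, driver from where it was at the start of the episode above 0.05 m).
Of plug0, plug1, plug2, plug3 only 3 to 4 are there at a start; the rules pass over those that are not, and their reading is None.
At some moment in a run one of plug_bin may be knocked a few centimetres aside while the robot is not near it.
Once in a run the grip may slacken for a moment while it holds something.
It also fails if it takes over 210 s, if anything falls off the work surface, if the arm or the gripper's body presses on something with over 40 N, if the wrist force passes 120 N, or if a joint passes its speed limit or range.

## Working session

There is one attempt and no reset: what is moved stays moved. The work goes in short steps, Python scripts to look and compute and a tool call to move; the robot and the scene stay as the last step left them, time stands still between calls to the robot, and variables do not carry over. Pictures are saved under pics/ and viewed, at most 14 in all, crops included, and the job is handed in when it is done.

Besides the shell and the picture viewer there is one more tool, called after "Call:" as name([rows], argument=value, ...), one row to a line, values as JSON. send_rows: Moves the arm, as the interface text tells. Its arguments: {"type":"object","properties":{"steps":{"type":"array"},"force":{"type":"number"}},"required":["steps"]}

```bash
ls; mkdir -p pics
cat > h.py <<'E'
import numpy as np,cv2
from bench import status,imaging,workorder
def grab(n):
    return imaging.grab_frame(n)
def rays(f,px):
    px=np.atleast_2d(np.asarray(px,float));K=f["K"]
    return cv2.undistortPoints(px[:,None],K,np.array([f["k1"],0,0,0,0.]))[:,0]
def onplane(f,px,z):
    r=rays(f,px);d=np.c_[r,np.ones(len(r))]@f["R"];c=-f["R"].T@f["t"]
    return c+d*((z-c[2])/d[:,2])[:,None]
def cloud(f):
    h,w=f["depth"].shape;v,u=np.mgrid[:h,:w]
    r=rays(f,np.c_[u.ravel(),v.ravel()]);d=f["depth"].ravel()
    P=(np.c_[r,np.ones(len(r))]*d[:,None]-f["t"])@f["R"]
    P[d==0]=np.nan
    return P.reshape(h,w,3)
def save(f,n): cv2.imwrite("pics/"+n,f["color"][:,:,::-1])
def tri(fa,a,fb,b):
    A=[];
    for f,p in((fa,a),(fb,b)):
        r=rays(f,p)[0];M=np.c_[f["R"],f["t"]]
        A+=[r[0]*M[2]-M[0],r[1]*M[2]-M[1]]
    A=np.array(A);return np.linalg.lstsq(A[:,:3],-A[:,3],rcond=None)[0]
E
python3 - <<'E'
from h import *
for n in("top","side"):
    f=grab(n);save(f,n+"0.png");np.savez(n+"0.npz",**f);print(n,f["K"].tolist(),f["k1"],f["R"].round(3).tolist(),f["t"].round(3), (-f["R"].T@f["t"]).round(3))
print(status.get_obs())
E
```

```text
pics
top [[412.3107773241154, 0.0, 314.5599101933443], [0.0, 412.3107773241154, 201.41929780822713], [0.0, 0.0, 1.0]] -0.0648415282204639 [[0.007, -1.0, -0.016], [-0.996, -0.006, -0.088], [0.088, 0.016, -0.996]] [-0.004  0.506  1.221] [ 0.397 -0.02   1.261]
side [[467.17604545173015, 0.0, 316.12669615074265], [0.0, 467.17604545173015, 194.72844457725887], [0.0, 0.0, 1.0]] 0.03054308766431354 [[0.995, -0.099, -0.002], [-0.059, -0.574, -0.816], [0.079, 0.813, -0.577]] [-0.497  0.165  1.288] [ 0.402 -1.001  0.877]
{'clock': 0.1, 'joints': array([ 1.03591388,  0.47771395,  0.02234471,  1.55635088, -0.01149019,
        1.10929063, -0.08310939]), 'qvel': array([ 5.10811793e-04, -2.50169034e-03, -6.38532870e-05, -3.19593445e-03,
        2.86761811e-04,  7.95481910e-04,  2.34308795e-04]), 'tau': array([ 3.96177638e-03, -5.97765863e+01,  1.61358409e+00, -2.81956530e+01,
        1.28435082e-02,  5.06521465e-03, -6.69577503e-05]), 'tcp_pos': array([ 0.27919863, -0.61401288,  0.255426  ]), 'orientation': array([-3.06880184e+00, -6.65000829e-01,  7.38720268e-04]), 'contact_force': array([ 0.65681457,  0.79043624, -0.52510956]), 'moment': array([ 0.01036922, -0.04891896, -0.05298811]), 'gripper_force': 0.0, 'grip_width': 0.08542012332691408}
```

View pics/top0.png

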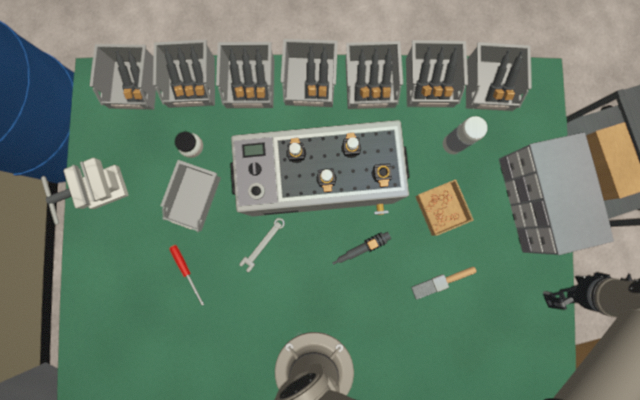

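View pics/side0.png

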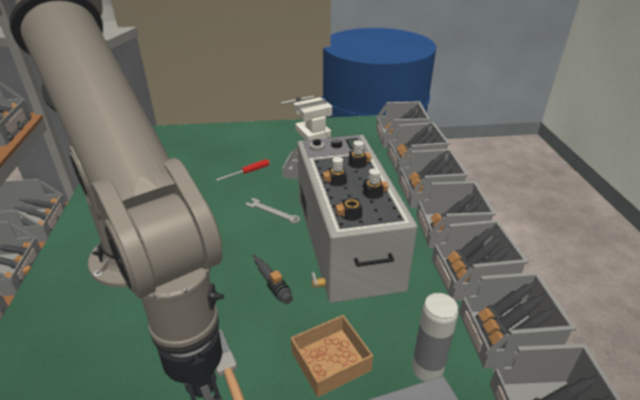

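The top view shows white-headed plugs at about (295,148), (353,144) and (327,177). The injector at (383,173) is empty. The start button is at (256,191) and the bin at (190,195). The side view agrees: plugs at (358,150), (338,165) and (375,178), with the empty bore at (351,207).

```bash
cat > m.py <<'E'
from h import *
def plugs(f,C,dbg=""):
    c=f["color"].astype(int);w=(c.min(2)>150)&(c.max(2)-c.min(2)<30)
    z=C[...,2]
    m=(w&(z>.262)&(z<.31)&(C[...,0]>.4)&(C[...,0]<.75)&(abs(C[...,1])<.25)).astype(np.uint8)
    n,l,s,ce=cv2.connectedComponentsWithStats(m)
    for i in range(1,n):
        if s[i,4]<15: continue
        P=C[l==i];t=np.nanpercentile(P[:,2],90)
        Q=P[P[:,2]>t-.006]
        print(dbg,"plug px",ce[i].round(1),"n",s[i,4],"top z %.4f"%t,"xy",np.nanmedian(Q,0).round(4),"mid",((Q.min(0)+Q.max(0))/2).round(4),"ext",np.ptp(Q,0).round(4))
E
python3 - <<'E'
from m import *
F={n:dict(np.load(n+"0.npz")) for n in("top","side")}
for n,f in F.items():
    C=cloud(f);plugs(f,C,n);np.save(n+"C.npy",C)
C=np.load("topC.npy");f=F["top"]
for p in[(295,146),(353,142),(327,175),(383,173),(256,190),(254,169),(190,200),(205,180),(243,200),(300,170),(383,130),(382,208),(232,150)]:
    print(p,C[p[1],p[0]].round(3),f["color"][p[1],p[0]])
# bin: region in left, height histogram
x,y,z=C[...,0],C[...,1],C[...,2]
m=(y>.25)&(y<.5)&(x>.3)&(x<.62)&(z>.015)&(z<.09)&(f["color"].astype(int).ptp(2)<25 if hasattr(np.ndarray,'ptp') else np.ptp(f["color"].astype(int),axis=2)<25)
m=m.astype(np.uint8);n,l,s,ce=cv2.connectedComponentsWithStats(m)
for i in range(1,n):
    if s[i,4]>60:
        P=C[l==i];r=cv2.minAreaRect(P[:,:2].astype(np.float32)*1000);print("bin",s[i],r,"z",np.percentile(P[:,2],[5,50,95,99]).round(3))
# cleaner rim
m=((z>.215)&(z<.235)&(x>.3)&(x<.75)&(abs(y)<.35)).astype(np.uint8);n,l,s,ce=cv2.connectedComponentsWithStats(m)
i=1+s[1:,4].argmax();print("cleaner",cv2.minAreaRect(C[l==i][:,:2].astype(np.float32)*1000))
E
```

```text
top plug px [352.6 142.7] n 91 top z 0.2925 xy [ 0.6255 -0.0935  0.2902] mid [ 0.6246 -0.0946  0.2908] ext [0.0227 0.0219 0.0078]
top plug px [294.5 148. ] n 93 top z 0.2922 xy [0.6107 0.0452 0.2906] mid [0.6109 0.0444 0.2912] ext [0.0242 0.0219 0.0099]
top plug px [326.2 174.9] n 96 top z 0.2924 xy [ 0.5456 -0.0315  0.2897] mid [ 0.5458 -0.0315  0.2906] ext [0.0242 0.0238 0.0079]
side plug px [358.5 142.9] n 42 top z 0.2931 xy [0.6133 0.0437 0.2917] mid [0.614  0.0426 0.2918] ext [0.0235 0.0255 0.0061]
side plug px [337.4 159.5] n 49 top z 0.2925 xy [ 0.5488 -0.0345  0.2915] mid [ 0.5487 -0.0339  0.2908] ext [0.0223 0.0249 0.0065]
side plug px [374.8 171.4] n 55 top z 0.2932 xy [ 0.6278 -0.0973  0.2917] mid [ 0.6283 -0.0953  0.2911] ext [0.0237 0.0295 0.0056]
(295, 146) [0.615 0.043 0.291] [223 224 211]
(353, 142) [ 0.626 -0.096  0.29 ] [223 231 220]
(327, 175) [ 0.545 -0.034  0.291] [223 230 220]
(383, 173) [ 0.559 -0.175  0.238] [72 71 69]
(256, 190) [0.514 0.142 0.245] [58 55 56]
(254, 169) [0.567 0.149 0.241] [143 141 139]
(190, 200) [0.51  0.385 0.004] [175 174 166]
(205, 180) [0.572 0.34  0.005] [176 174 165]
(243, 200) [0.49  0.177 0.227] [153 149 148]
(300, 170) [0.567 0.034 0.228] [103 108 104]
(383, 130) [ 0.673 -0.178  0.226] [175 183 173]
(382, 208) [ 0.486 -0.2    0.045] [186 155  78]
(232, 150) [0.62  0.21  0.222] [139 145 131]Traceback (most recent call last):
  File "<stdin>", line 10, in <module>
AttributeError: `ptp` was removed from the ndarray class in NumPy 2.0. Use np.ptp(arr, ...) instead.
```

```bash
cat >> m.py <<'E'
def binfind(f,C):
    x,y,z=C[...,0],C[...,1],C[...,2];c=f["color"].astype(int)
    m=((y>.25)&(y<.5)&(x>.3)&(x<.68)&(z>.002)&(z<.1)&(np.ptp(c,axis=2)<30)).astype(np.uint8)
    n,l,s,ce=cv2.connectedComponentsWithStats(m)
    for i in range(1,n):
        if s[i,4]>200:
            P=C[l==i];H=P[P[:,2]>.06];print("bin",s[i],cv2.minAreaRect(P[:,:2].astype(np.float32)*1000),"z",np.percentile(P[:,2],[5,50,95,99]).round(3))
            Fl=P[P[:,2]<.012];print(" floor",cv2.minAreaRect(Fl[:,:2].astype(np.float32)*1000),Fl.mean(0).round(3),"highwall mean",H.mean(0).round(3))
            L=P[(P[:,2]>.025)&(P[:,2]<.042)];print(" low wall median",np.median(L,0).round(3))
E
python3 - <<'E'
from m import *
f=dict(np.load("top0.npz"));C=np.load("topC.npy");binfind(f,C)
x,y,z=np.moveaxis(C,2,0)
m=((z>.215)&(z<.235)&(x>.3)&(x<.75)&(abs(y)<.35)).astype(np.uint8);n,l,s,ce=cv2.connectedComponentsWithStats(m)
i=1+s[1:,4].argmax();print("cleaner",cv2.minAreaRect(C[l==i][:,:2].astype(np.float32)*1000))
for n,u0,v0,u1,v1 in(("top",236,175,275,205),("side",300,132,350,156)):
    g=dict(np.load(n+"0.npz"));D=np.load(n+"C.npy")[v0:v1,u0:u1];c=g["color"][v0:v1,u0:u1].astype(int)
    k=((c.max(2)<95)&(D[...,2]>.232)).astype(np.uint8);q,l,s,ce=cv2.connectedComponentsWithStats(k)
    for i in range(1,q):
        if s[i,4]>8:P=D[l==i];print(n,"dark",ce[i]+[u0,v0],s[i,4],np.median(P,0).round(4),np.ptp(P,axis=0).round(3))
i=cv2.resize(f["color"][110:250,150:290,::-1],None,fx=4,fy=4,interpolation=2);
g=dict(np.load("side0.npz"));j=cv2.resize(g["color"][120:225,290:430,::-1],(747,560),interpolation=2)
cv2.imwrite("pics/c1.png",i)
E
```

```text
bin [175 141  28  17 351] ((661.8299560546875, 383.2988586425781), (66.79950714111328, 36.10570526123047), 89.91836547851562) z [0.013 0.068 0.077 0.078]
 floor ((654.911865234375, 381.2689208984375), (21.959226608276367, 67.39657592773438), 18.6187801361084) [0.654 0.374 0.006] highwall mean [0.666 0.385 0.073]
 low wall median [0.653 0.364 0.035]
bin [ 161  160   59   72 2362] ((521.852294921875, 385.0693359375), (152.6410369873047, 191.94618225097656), 75.01206970214844) z [0.003 0.011 0.076 0.078]
 floor ((523.125244140625, 388.9683532714844), (150.14874267578125, 191.12318420410156), 72.9195785522461) [0.518 0.385 0.005] highwall mean [0.548 0.373 0.073]
 low wall median [0.492 0.404 0.035]
cleaner ((581.382080078125, -13.65765380859375), (201.68434143066406, 442.2714538574219), 5.57271146774292)
top dark [255.75409836 190.26229508] 61 [0.5133 0.1417 0.248 ] [0.02  0.02  0.009]
side dark [316.45238095 141.88095238] 42 [0.5147 0.1367 0.2491] [0.02  0.03  0.009]
side dark [336.62068966 143.55172414] 58 [0.5715 0.1394 0.2388] [0.031 0.019 0.011]
```

View pics/c1.png

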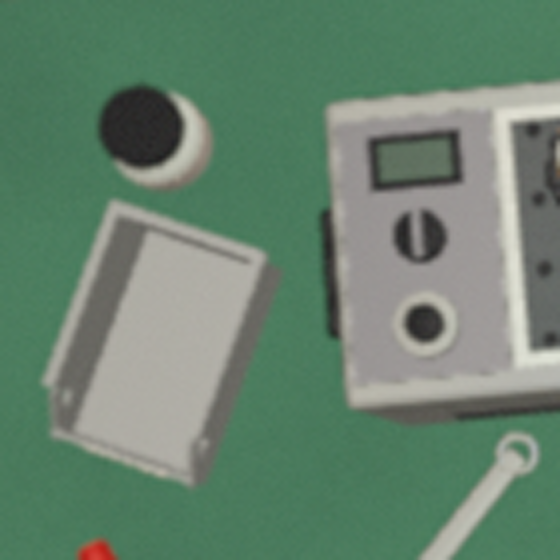

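Run:
```python
from h import *
f=dict(np.load("top0.npz"));g=dict(np.load("side0.npz"))
b=onplane(f,[(178.7,160.7),(219,176.5)],.075);l=onplane(f,[(163,217.5),(200,231.2)],.037)
print(b.round(3),l.round(3),(b.sum(0)/4+l.sum(0)/4).round(3),np.linalg.norm(b[0]-l[0]),np.linalg.norm(b[0]-b[1]))
for a,c in(((294.5,148),(358.5,142.9)),((352.6,142.7),(374.8,171.4)),((326.2,174.9),(337.4,159.5)),((255.75,190.3),(316.5,141.9))):
    print(tri(f,a,g,c).round(4))
from scipy.spatial.transform import Rotation as R
o=status.get_obs();print(R.from_rotvec(o["orientation"]).as_matrix().round(3))
```

```text
[[0.62  0.401 0.075]
 [0.573 0.279 0.075]] [[0.453 0.456 0.037]
 [0.413 0.341 0.037]] [0.515 0.369 0.056] 0.17928151203693174 0.1305218203893744
[0.6122 0.0441 0.2902]
[ 0.6261 -0.0951  0.2902]
[ 0.5472 -0.0321  0.2901]
[0.5141 0.1425 0.2452]
[[ 0.91   0.414 -0.001]
 [ 0.414 -0.91   0.001]
 [-0.    -0.002 -1.   ]]
```

Call:
send_rows([
  {"dx": 3, "dy": -2, "dz": -4, "yaw": 4},
  {"dx": 7, "dy": -5, "dz": -8, "yaw": 8},
  {"dx": 12, "dy": -9, "dz": -12, "yaw": 12},
  {"dx": 16, "dy": -13, "dz": -12, "yaw": 16},
  {"dx": 20, "dy": -17, "dz": -12, "yaw": 18.6, "gripper": 0.6},
])

```text
validation failed for argument at $.st...
```

```bash
cat > d.py <<'E'
import sys
from h import *
from scipy.spatial.transform import Rotation as R
o=status.get_obs();M=R.from_rotvec(o["orientation"]).as_matrix()
print("t",round(o["clock"],2),"tcp",o["tcp_pos"].round(4),"xdir",M[:,0].round(3),"z",M[:,2].round(3),"F",o["contact_force"].round(1),"w",o["grip_width"].round(4),"gf",round(float(o["gripper_force"]),1))
for a in sys.argv[1:]:
    p=np.array(list(map(float,a.split(","))));print(a,"->cm",((p-o["tcp_pos"])@M*100).round(2))
E
python3 d.py .612,.0445,.38
```

```text
Traceback (most recent call last):
  File "d.py", line 5, in <module>
    print("t",round(o["clock"],2),"tcp",o["tcp_pos"].round(4),"xdir",M[:,0].round(3),"z",M[:,2].round(3),"F",o["contact_force"].round(1),"w",o["grip_width"].round(4),"gf",round(float(o["gripper_force"]),1))
                                                                                                                                             ^^^^^^^^^^^^^^^^^^^^^
AttributeError: 'float' object has no attribute 'round'
```

Call:
send_rows([
  {"dx": 3, "dy": -2, "dz": -4, "yaw": 4, "gripper": 0.6},
  {"dx": 7, "dy": -5, "dz": -8, "yaw": 8, "gripper": 0.6},
  {"dx": 12, "dy": -9, "dz": -12, "yaw": 12, "gripper": 0.6},
  {"dx": 16, "dy": -13, "dz": -12, "yaw": 16, "gripper": 0.6},
  {"dx": 20, "dy": -17, "dz": -12, "yaw": 18.5, "gripper": 0.6},
])

```text
clock: 0.72
tcp_pos: [0.3916, -0.3759, 0.3769]
orientation: [3.137, 0.16, 0.002]
contact_force: [0.8, 0.6, 0.1]
grip_width: 0.0511
gripper_force: 0.0
```

```bash
sed -i 's/o\["grip_width"\].round(4)/round(float(o["grip_width"]),4)/' d.py; python3 d.py .612,.0445,.38
```

```text
t 0.72 tcp [ 0.3916 -0.3759  0.3769] xdir [0.995 0.102 0.001] z [ 0.001 -0.001 -1.   ] F [0.8 0.6 0.1] w 0.0511 gf 0.0
.612,.0445,.38 ->cm [ 26.21 -39.57  -0.32]
```

Call:
send_rows([
  {"dx": 3, "dy": -5, "dz": 0, "yaw": 0, "gripper": 0.6},
  {"dx": 6, "dy": -10, "dz": 0, "yaw": 0, "gripper": 0.6},
  {"dx": 9, "dy": -15, "dz": 0, "yaw": 0, "gripper": 0.6},
  {"dx": 12, "dy": -20, "dz": 0, "yaw": 0, "gripper": 0.6},
  {"dx": 15, "dy": -25, "dz": 0, "yaw": 0, "gripper": 0.6},
])

```text
clock: 1.35
tcp_pos: [0.5144, -0.1117, 0.3761]
orientation: [3.137, 0.163, -0.0]
contact_force: [0.5, -0.6, -0.2]
grip_width: 0.0512
gripper_force: 0.0
```

```bash
python3 d.py .612,.0445,.38
```

```text
t 1.35 tcp [ 0.5144 -0.1117  0.3761] xdir [ 0.995  0.103 -0.   ] z [-0. -0. -1.] F [ 0.5 -0.6 -0.2] w 0.0512 gf 0.0
.612,.0445,.38 ->cm [ 11.33 -14.53  -0.39]
```

Call:
send_rows([
  {"dx": 4, "dy": -5, "dz": 0, "yaw": 0, "gripper": 0.6},
  {"dx": 8, "dy": -9.5, "dz": 0, "yaw": 0, "gripper": 0.6},
  {"dx": 11, "dy": -13.3, "dz": 0, "yaw": 0, "gripper": 0.6},
  {"dx": 11, "dy": -13.3, "dz": 0, "yaw": 0, "gripper": 0.6},
  {"dx": 11, "dy": -13.3, "dz": 0, "yaw": 0, "gripper": 0.6},
])

```text
clock: 1.98
tcp_pos: [0.6094, 0.0295, 0.3757]
orientation: [3.137, 0.163, -0.002]
contact_force: [0.5, -0.7, 0.2]
grip_width: 0.0512
gripper_force: 0.0
```

```bash
python3 d.py .6122,.0443,.288
```

```text
t 1.98 tcp [0.6094 0.0295 0.3757] xdir [ 0.995  0.103 -0.001] z [-0.001 -0.001 -1.   ] F [ 0.5 -0.7  0.2] w 0.0512 gf 0.0
.6122,.0443,.288 ->cm [ 0.44 -1.45  8.77]
```

Call:
send_rows([
  {"dx": 0.4, "dy": -1.4, "dz": 1, "yaw": 0, "gripper": 0.6},
  {"dx": 0.4, "dy": -1.4, "dz": 3, "yaw": 0, "gripper": 0.6},
  {"dx": 0.4, "dy": -1.4, "dz": 4.5, "yaw": 0, "gripper": 0.6},
  {"dx": 0.4, "dy": -1.4, "dz": 5, "yaw": 0, "gripper": 0.6},
  {"dx": 0.4, "dy": -1.4, "dz": 5, "yaw": 0, "gripper": 0.6},
])

```text
clock: 2.6
tcp_pos: [0.6122, 0.0443, 0.3262]
orientation: [3.137, 0.162, -0.001]
contact_force: [-0.6, 0.0, 0.3]
grip_width: 0.0512
gripper_force: 0.0
```

```bash
python3 d.py .6122,.0443,.288
python3 - <<'E'
from h import *
a=grab("top");b=grab("side")
i=cv2.resize(a["color"][100:200,230:400,::-1],(765,450),interpolation=2)[:,:380]
j=cv2.resize(b["color"][100:220,290:430,::-1],(525,450),interpolation=2)[:,:400]
cv2.imwrite("pics/c2.png",np.hstack([i,j]))
E
```

```text
t 2.6 tcp [0.6122 0.0443 0.3262] xdir [ 0.995  0.103 -0.   ] z [-0. -0. -1.] F [-0.6  0.   0.3] w 0.0512 gf 0.0
.6122,.0443,.288 ->cm [0.   0.   3.82]
```

View pics/c2.png

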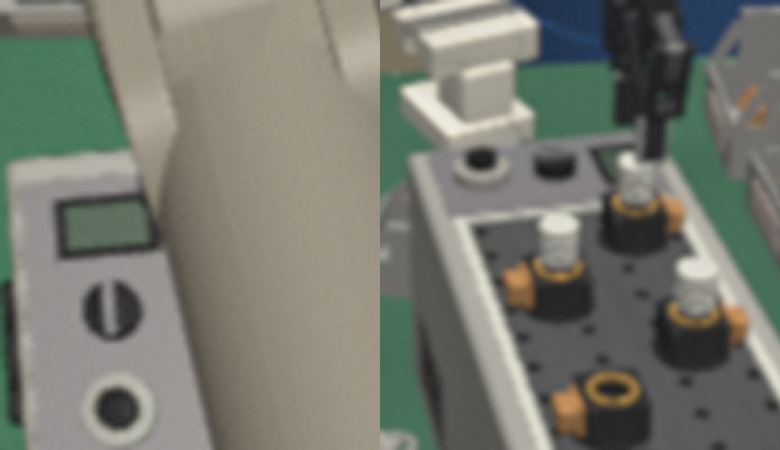

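The side crop shows the near finger at (652,140), just beside and above plug A at (635,170). The offset matches what parallax predicts, so I'll descend.

Call:
send_rows([
  {"dx": 0, "dy": 0, "dz": 1.5, "yaw": 0, "gripper": 0.6},
  {"dx": 0, "dy": 0, "dz": 3, "yaw": 0, "gripper": 0.6},
  {"dx": 0, "dy": 0, "dz": 3.8, "yaw": 0, "gripper": 0.6},
  {"dx": 0, "dy": 0, "dz": 3.8, "yaw": 0, "gripper": 0.6},
  {"dx": 0, "dy": 0, "dz": 3.8, "yaw": 0, "gripper": 0.6},
])

```text
clock: 3.32
tcp_pos: [0.6125, 0.0447, 0.2886]
orientation: [-3.137, -0.163, -0.001]
contact_force: [-0.1, -0.3, 0.2]
grip_width: 0.0512
gripper_force: 0.0
```

Call:
send_rows([
  {"dx": 0, "dy": 0, "dz": 0, "yaw": 0, "gripper": 0.2},
  {"dx": 0, "dy": 0, "dz": 0, "yaw": 0, "gripper": 0.2},
  {"dx": 0, "dy": 0, "dz": 0, "yaw": 0, "gripper": 0.2},
  {"dx": 0, "dy": 0, "dz": 0, "yaw": 0, "gripper": 0.2},
  {"dx": 0, "dy": 0, "dz": 0, "yaw": 0, "gripper": 0.2},
], force=25)

```text
clock: 3.95
tcp_pos: [0.6124, 0.0454, 0.2885]
orientation: [-3.136, -0.164, -0.001]
contact_force: [-0.0, 4.1, 0.5]
grip_width: 0.025
gripper_force: 26.2
```

Call:
send_rows([
  {"dx": 0.4, "dy": 0, "dz": 0, "yaw": 0, "gripper": 0.2},
  {"dx": 0.4, "dy": 0, "dz": -0.1, "yaw": 0, "gripper": 0.2},
  {"dx": -0.4, "dy": 0, "dz": -0.1, "yaw": 0, "gripper": 0.2},
  {"dx": -0.4, "dy": 0, "dz": -0.2, "yaw": 0, "gripper": 0.2},
])

```text
clock: 4.45
tcp_pos: [0.609, 0.0445, 0.2899]
orientation: [-3.137, -0.164, -0.004]
contact_force: [5.8, 4.8, -7.2]
grip_width: 0.0253
gripper_force: 25.6
```

```bash
python3 d.py .6122,.0443,.288
```

```text
t 4.45 tcp [0.609  0.0445 0.2899] xdir [0.995 0.104 0.003] z [ 0.003  0.001 -1.   ] F [ 5.8  4.8 -7.2] w 0.0253 gf 25.6
.6122,.0443,.288 ->cm [0.31 0.05 0.19]
```

Call:
send_rows([
  {"dx": 0.9, "dy": 0, "dz": 0, "yaw": 0, "gripper": 0.2},
  {"dx": 0.9, "dy": 0, "dz": 0, "yaw": 0, "gripper": 0.2},
  {"dx": -0.1, "dy": 0, "dz": 0, "yaw": 0, "gripper": 0.2},
  {"dx": -0.1, "dy": 0, "dz": 0, "yaw": 0, "gripper": 0.2},
])

```text
clock: 4.95
tcp_pos: [0.6085, 0.0443, 0.291]
orientation: [-3.137, -0.163, -0.007]
contact_force: [4.3, 4.6, -1.0]
grip_width: 0.0253
gripper_force: 26.1
```

Call:
send_rows([
  {"dx": 1.0, "dy": 0, "dz": -0.1, "yaw": 0, "gripper": 0.2},
  {"dx": 1.0, "dy": 0, "dz": -0.2, "yaw": 0, "gripper": 0.2},
  {"dx": 0, "dy": 0, "dz": -0.3, "yaw": 0, "gripper": 0.2},
  {"dx": 0, "dy": 0, "dz": -0.3, "yaw": 0, "gripper": 0.2},
])

```text
clock: 5.45
tcp_pos: [0.6081, 0.0442, 0.2937]
orientation: [-3.137, -0.163, -0.005]
contact_force: [2.9, 3.4, -0.2]
grip_width: 0.0251
gripper_force: 25.9
```

Call:
send_rows([
  {"dx": 1.0, "dy": 0, "dz": 0, "yaw": 0, "gripper": 0.2},
  {"dx": 1.0, "dy": 0, "dz": -0.1, "yaw": 0, "gripper": 0.2},
  {"dx": 0, "dy": 0, "dz": -0.1, "yaw": 0, "gripper": 0.2},
  {"dx": 0, "dy": 0, "dz": -0.1, "yaw": 0, "gripper": 0.2},
])

```text
clock: 5.95
tcp_pos: [0.6083, 0.0445, 0.2951]
orientation: [-3.137, -0.163, -0.006]
contact_force: [3.3, 4.4, -0.6]
grip_width: 0.0251
gripper_force: 17.6
```

Call:
send_rows([
  {"dx": 1.0, "dy": 0, "dz": -0.1, "yaw": 0, "gripper": 0.2},
  {"dx": 1.0, "dy": 0, "dz": -0.2, "yaw": 0, "gripper": 0.2},
  {"dx": 0, "dy": 0, "dz": -0.3, "yaw": 0, "gripper": 0.2},
  {"dx": 0, "dy": 0, "dz": -0.3, "yaw": 0, "gripper": 0.2},
], force=30)

```text
clock: 6.45
tcp_pos: [0.6083, 0.0444, 0.298]
orientation: [-3.137, -0.163, -0.007]
contact_force: [4.1, 4.3, -0.6]
grip_width: 0.0251
gripper_force: 30.1
```

Call:
send_rows([
  {"dx": 1.0, "dy": 0, "dz": -0.1, "yaw": 0, "gripper": 0.2},
  {"dx": 1.0, "dy": 0, "dz": -0.2, "yaw": 0, "gripper": 0.2},
  {"dx": 0, "dy": 0, "dz": -0.3, "yaw": 0, "gripper": 0.2},
  {"dx": 0, "dy": 0, "dz": -0.3, "yaw": 0, "gripper": 0.2},
])

```text
clock: 6.95
tcp_pos: [0.608, 0.0444, 0.3008]
orientation: [-3.137, -0.163, -0.005]
contact_force: [2.8, 4.8, -1.3]
grip_width: 0.025
gripper_force: 30.2
```

Run:
```python
from h import *
b=grab("side")
j=cv2.resize(b["color"][110:210,310:410,::-1],(500,500),interpolation=2)
cv2.imwrite("pics/c3.png",j)
```

```text
(no output)
```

View pics/c3.png

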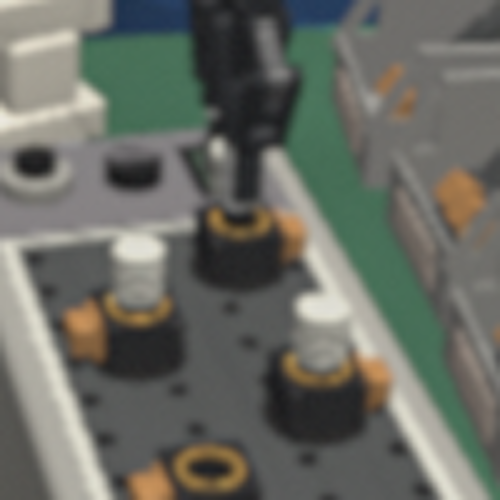

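Plug A at crop (225,170) is rising. Its black taper now shows above the brass rim at (240,215), and its injector is still home.

Call:
send_rows([
  {"dx": 1.0, "dy": 0, "dz": -0.1, "yaw": 0, "gripper": 0.2},
  {"dx": 1.0, "dy": 0, "dz": -0.2, "yaw": 0, "gripper": 0.2},
  {"dx": 0, "dy": 0, "dz": -0.3, "yaw": 0, "gripper": 0.2},
  {"dx": 0, "dy": 0, "dz": -0.3, "yaw": 0, "gripper": 0.2},
])

```text
clock: 7.5
tcp_pos: [0.6081, 0.043, 0.3046]
orientation: [3.136, 0.161, 0.005]
contact_force: [2.5, 1.2, 2.2]
grip_width: 0.0255
gripper_force: 30.6
```

Call:
send_rows([
  {"dx": 1.0, "dy": 0, "dz": -0.1, "yaw": 0, "gripper": 0.2},
  {"dx": 1.0, "dy": 0, "dz": -0.2, "yaw": 0, "gripper": 0.2},
  {"dx": 0.5, "dy": 0, "dz": -0.3, "yaw": 0, "gripper": 0.2},
  {"dx": 0.5, "dy": 0, "dz": -0.6, "yaw": 0, "gripper": 0.2},
  {"dx": 0.5, "dy": 0, "dz": -0.8, "yaw": 0, "gripper": 0.2},
])

```text
clock: 8.12
tcp_pos: [0.6123, 0.0445, 0.3114]
orientation: [3.137, 0.163, 0.0]
contact_force: [0.7, 0.9, -1.0]
grip_width: 0.0253
gripper_force: 30.3
```

Call:
send_rows([
  {"dx": 0, "dy": 0, "dz": -1.5, "yaw": 0, "gripper": 0.2},
  {"dx": 0, "dy": 0, "dz": -4, "yaw": 0, "gripper": 0.2},
  {"dx": 0, "dy": 0, "dz": -8, "yaw": 0, "gripper": 0.2},
  {"dx": 0, "dy": 0, "dz": -8, "yaw": 0, "gripper": 0.2},
])

```text
clock: 8.62
tcp_pos: [0.6139, 0.0451, 0.3962]
orientation: [-3.137, -0.163, -0.012]
contact_force: [-0.1, 0.2, -1.2]
grip_width: 0.0249
gripper_force: 30.3
```

```bash
python3 d.py .515,.372,.39
python3 - <<'E'
from m import *
a=grab("top");binfind(a,cloud(a));save(a,"top1.png")
b=grab("side");save(b,"side1.png")
E
```

```text
t 8.62 tcp [0.6139 0.0451 0.3962] xdir [0.995 0.104 0.008] z [ 0.008  0.001 -1.   ] F [-0.1  0.2 -1.2] w 0.0249 gf 30.3
.515,.372,.39 ->cm [ -6.45 -33.53   0.57]
bin [175 141  28  17 351] ((661.5272827148438, 382.4970703125), (36.50605010986328, 64.8342514038086), 0.07657203823328018) z [0.015 0.069 0.077 0.078]
 floor ((655.175048828125, 366.75067138671875), (7.915868759155273, 44.66519546508789), 38.24256134033203) [0.657 0.364 0.007] highwall mean [0.666 0.384 0.073]
 low wall median [0.653 0.364 0.033]
bin [ 161  160   59   72 2362] ((523.6942138671875, 388.43267822265625), (155.7189178466797, 191.77505493164062), 71.34833526611328) z [0.002 0.011 0.076 0.078]
 floor ((524.352783203125, 390.38372802734375), (151.60057067871094, 191.77505493164062), 71.34833526611328) [0.52  0.383 0.005] highwall mean [0.547 0.374 0.073]
 low wall median [0.487 0.406 0.034]
```

View pics/side1.png

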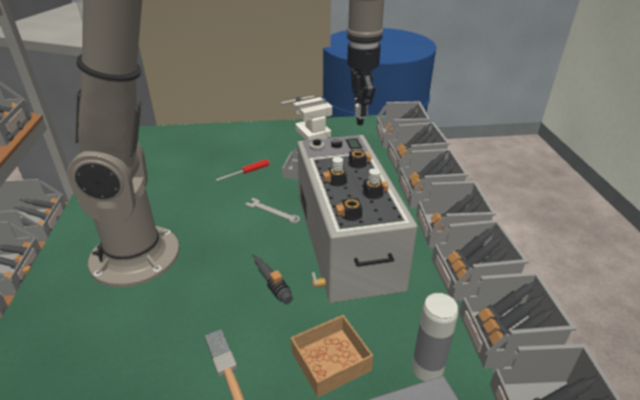

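Plug A is out and held at (361,120). Its injector is home at (358,157), and the bin hasn't moved. Next I carry it to the bin.

Call:
send_rows([
  {"dx": -0.5, "dy": -4, "dz": 0, "yaw": 0, "gripper": 0.2},
  {"dx": -1, "dy": -10, "dz": 0, "yaw": 0, "gripper": 0.2},
  {"dx": -1.7, "dy": -16, "dz": 0, "yaw": 0, "gripper": 0.2},
  {"dx": -2.2, "dy": -22, "dz": 0, "yaw": 0, "gripper": 0.2},
  {"dx": -2.5, "dy": -27, "dz": 0, "yaw": 0, "gripper": 0.2},
])

```text
clock: 9.35
tcp_pos: [0.558, 0.3127, 0.3901]
orientation: [3.137, 0.166, -0.003]
contact_force: [0.3, 0.2, -0.9]
grip_width: 0.0249
gripper_force: 30.3
```

Call:
send_rows([
  {"dx": 0, "dy": -3, "dz": 2, "yaw": 0, "gripper": 0.2},
  {"dx": 0, "dy": -4.2, "dz": 7, "yaw": 0, "gripper": 0.2},
  {"dx": 0, "dy": -4.2, "dz": 12, "yaw": 0, "gripper": 0.2},
  {"dx": 0, "dy": -4.2, "dz": 15, "yaw": 0, "gripper": 0.2},
  {"dx": 0, "dy": -4.2, "dz": 15, "yaw": 0, "gripper": 0.2},
])

```text
clock: 9.98
tcp_pos: [0.5534, 0.3508, 0.2376]
orientation: [3.133, 0.163, -0.01]
contact_force: [-0.3, -0.1, 0.4]
grip_width: 0.0249
gripper_force: 30.3
```

```bash
python3 d.py .555,.355,.085;python3 - <<'E'
from h import *
a=grab("top");b=grab("side")
i=cv2.resize(a["color"][120:260,130:300,::-1],(547,450),interpolation=2)
cv2.imwrite("pics/c4.png",i)
E
```

```text
t 9.97 tcp [0.5534 0.3508 0.2376] xdir [ 0.995  0.104 -0.006] z [-0.006 -0.004 -1.   ] F [-0.3 -0.1  0.4] w 0.0249 gf 30.3
.555,.355,.085 ->cm [ 0.31 -0.46 15.25]
```

View pics/c4.png

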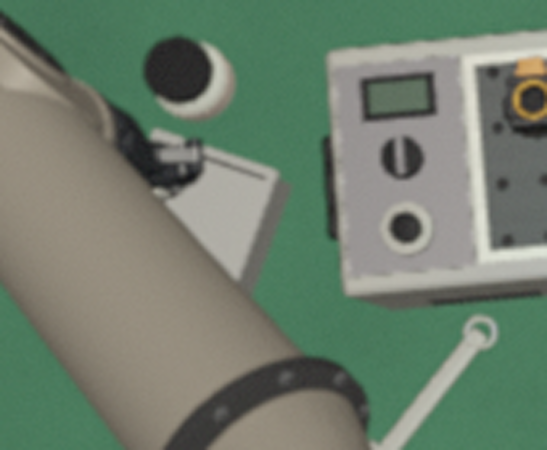

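The gripper is above the back half of the bin at crop (180,155), and parallax makes it look shifted outward. The bin is unmoved.

Call:
send_rows([
  {"dx": 0.1, "dy": -0.4, "dz": 4, "yaw": 0, "gripper": 0.2},
  {"dx": 0.1, "dy": -0.4, "dz": 9, "yaw": 0, "gripper": 0.2},
  {"dx": 0.1, "dy": -0.4, "dz": 13, "yaw": 0, "gripper": 0.2},
  {"dx": 0.1, "dy": -0.4, "dz": 14.8, "yaw": 0, "gripper": 0.2},
  {"dx": 0.1, "dy": -0.4, "dz": 15, "yaw": 0, "gripper": 0.2},
])

```text
clock: 10.7
tcp_pos: [0.556, 0.3567, 0.0918]
orientation: [-3.137, -0.163, -0.001]
contact_force: [0.8, 0.6, 0.1]
grip_width: 0.0251
gripper_force: 30.3
```

Call:
send_rows([
  {"dx": 0, "dy": 0, "dz": 0, "yaw": 0, "gripper": 0.2},
  {"dx": 0, "dy": 0, "dz": 0, "yaw": 0, "gripper": 0.55},
  {"dx": 0, "dy": 0, "dz": 0, "yaw": 0, "gripper": 0.55},
  {"dx": 0, "dy": 0, "dz": 0, "yaw": 0, "gripper": 0.55},
])

```text
clock: 11.2
tcp_pos: [0.5559, 0.3565, 0.0919]
orientation: [-3.137, -0.163, -0.001]
contact_force: [-0.5, -0.5, 0.3]
grip_width: 0.0469
gripper_force: 0.0
```

Call:
send_rows([
  {"dx": 0, "dy": 0, "dz": -4, "yaw": 0, "gripper": 0.55},
  {"dx": 0, "dy": 0, "dz": -10, "yaw": 0, "gripper": 0.55},
  {"dx": 0, "dy": 0, "dz": -16, "yaw": 0, "gripper": 0.6},
  {"dx": 0, "dy": 0, "dz": -22, "yaw": 0, "gripper": 0.6},
  {"dx": 0, "dy": 0, "dz": -28, "yaw": 0, "gripper": 0.6},
])

```text
clock: 11.82
tcp_pos: [0.5553, 0.3562, 0.3736]
orientation: [-3.137, -0.163, -0.001]
contact_force: [0.6, 0.4, 0.4]
grip_width: 0.0513
gripper_force: 0.0
```

```bash
python3 d.py .5472,-.0323,.38
```

```text
t 11.82 tcp [0.5553 0.3562 0.3736] xdir [0.995 0.104 0.   ] z [ 0.  0. -1.] F [0.6 0.4 0.4] w 0.0513 gf 0.0
.5472,-.0323,.38 ->cm [-4.84 38.55 -0.65]
```

Call:
send_rows([
  {"dx": -0.6, "dy": 5, "dz": -0.5, "yaw": 0, "gripper": 0.6},
  {"dx": -1.4, "dy": 11, "dz": -0.5, "yaw": 0, "gripper": 0.6},
  {"dx": -2.2, "dy": 17, "dz": -0.5, "yaw": 0, "gripper": 0.6},
  {"dx": -3, "dy": 23, "dz": -0.5, "yaw": 0, "gripper": 0.6},
  {"dx": -3.8, "dy": 29, "dz": -0.5, "yaw": 0, "gripper": 0.6},
])

```text
clock: 12.45
tcp_pos: [0.5475, 0.062, 0.3766]
orientation: [3.137, 0.163, 0.001]
contact_force: [1.0, -0.4, 0.2]
grip_width: 0.0513
gripper_force: 0.0
```

Call:
send_rows([
  {"dx": -0.6, "dy": 5, "dz": 0, "yaw": 0, "gripper": 0.6},
  {"dx": -1, "dy": 9, "dz": 0, "yaw": 0, "gripper": 0.6},
  {"dx": -1, "dy": 9.4, "dz": 0, "yaw": 0, "gripper": 0.6},
  {"dx": -1, "dy": 9.4, "dz": 0, "yaw": 0, "gripper": 0.6},
  {"dx": -1, "dy": 9.4, "dz": 0, "yaw": 0, "gripper": 0.6},
])

```text
clock: 13.08
tcp_pos: [0.5477, -0.0287, 0.3764]
orientation: [-3.137, -0.167, -0.0]
contact_force: [0.3, 0.5, 0.3]
grip_width: 0.0513
gripper_force: 0.0
```

```bash
python3 d.py .5472,-.0323,.288
python3 - <<'E'
from m import *
a=grab("top");C=cloud(a);binfind(a,C)
i=cv2.resize(a["color"][120:260,130:300,::-1],(547,450),interpolation=2)
cv2.imwrite("pics/c5.png",i)
E
```

```text
t 13.07 tcp [ 0.5477 -0.0287  0.3764] xdir [0.994 0.106 0.   ] z [ 0.     0.001 -1.   ] F [0.3 0.5 0.3] w 0.0513 gf 0.0
.5472,-.0323,.288 ->cm [-0.09  0.36  8.84]
bin [175 141  28  17 353] ((661.7369995117188, 382.26434326171875), (36.46129608154297, 64.94660949707031), 0.02815508283674717) z [0.016 0.069 0.077 0.079]
 floor ((653.2609252929688, 378.88885498046875), (15.244023323059082, 59.851722717285156), 18.35106658935547) [0.654 0.371 0.005] highwall mean [0.666 0.384 0.073]
 low wall median [0.654 0.362 0.034]
bin [ 161  160   59   72 2354] ((523.2256469726562, 388.5880126953125), (156.60324096679688, 192.89979553222656), 71.14153289794922) z [0.003 0.018 0.075 0.078]
 floor ((523.7977294921875, 390.734375), (152.4347381591797, 192.96133422851562), 71.41248321533203) [0.518 0.385 0.005] highwall mean [0.548 0.374 0.072]
 low wall median [0.494 0.402 0.034]
```

View pics/c5.png

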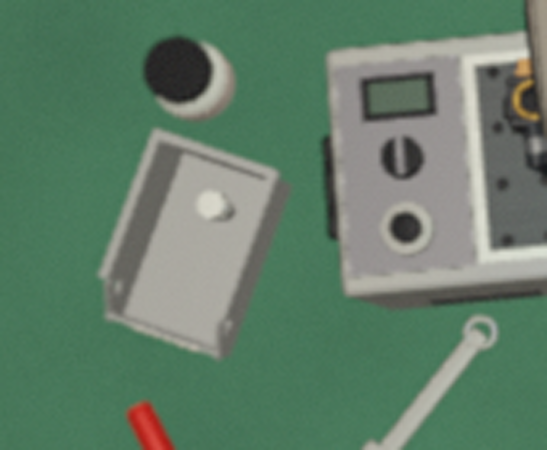

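The first plug is standing in the bin at (212,205). Now I descend on plug C.

Call:
send_rows([
  {"dx": -0.1, "dy": 0.3, "dz": 2, "yaw": 0, "gripper": 0.6},
  {"dx": -0.1, "dy": 0.3, "dz": 5, "yaw": 0, "gripper": 0.6},
  {"dx": -0.1, "dy": 0.3, "dz": 6, "yaw": 0, "gripper": 0.6},
  {"dx": -0.1, "dy": 0.3, "dz": 6, "yaw": 0, "gripper": 0.6},
])

```text
clock: 13.62
tcp_pos: [0.5469, -0.0329, 0.3161]
orientation: [-3.137, -0.165, 0.001]
contact_force: [-0.3, 0.6, 0.4]
grip_width: 0.0514
gripper_force: 0.0
```

```bash
python3 d.py .5472,-.0320,.288
```

```text
t 13.62 tcp [ 0.5469 -0.0329  0.3161] xdir [ 0.994  0.105 -0.001] z [-0.001  0.    -1.   ] F [-0.3  0.6  0.4] w 0.0514 gf 0.0
.5472,-.0320,.288 ->cm [ 0.04 -0.09  2.81]
```

Call:
send_rows([
  {"dx": 0, "dy": -0.1, "dz": 1, "yaw": 0, "gripper": 0.6},
  {"dx": 0, "dy": -0.1, "dz": 2, "yaw": 0, "gripper": 0.6},
  {"dx": 0, "dy": -0.1, "dz": 2.8, "yaw": 0, "gripper": 0.6},
  {"dx": 0, "dy": -0.1, "dz": 2.8, "yaw": 0, "gripper": 0.6},
])

```text
clock: 14.12
tcp_pos: [0.5465, -0.0327, 0.2875]
orientation: [-3.137, -0.163, 0.002]
contact_force: [0.4, -0.2, -0.5]
grip_width: 0.0514
gripper_force: 0.0
```

Call:
send_rows([
  {"dx": 0, "dy": 0, "dz": 0, "yaw": 0, "gripper": 0.2},
  {"dx": 0, "dy": 0, "dz": 0, "yaw": 0, "gripper": 0.2},
  {"dx": 0, "dy": 0, "dz": 0, "yaw": 0, "gripper": 0.2},
  {"dx": 0, "dy": 0, "dz": 0, "yaw": 0, "gripper": 0.2},
  {"dx": 0, "dy": 0, "dz": 0, "yaw": 0, "gripper": 0.2},
], force=30)

```text
clock: 14.75
tcp_pos: [0.547, -0.0315, 0.2883]
orientation: [-3.136, -0.165, -0.001]
contact_force: [0.0, 4.8, -2.0]
grip_width: 0.0251
gripper_force: 30.2
```

Call:
send_rows([
  {"dx": 0.5, "dy": 0, "dz": 0, "yaw": 0, "gripper": 0.2},
  {"dx": 0.5, "dy": 0, "dz": -0.1, "yaw": 0, "gripper": 0.2},
  {"dx": -0.5, "dy": 0, "dz": -0.1, "yaw": 0, "gripper": 0.2},
  {"dx": -0.5, "dy": 0, "dz": -0.2, "yaw": 0, "gripper": 0.2},
])

```text
clock: 15.25
tcp_pos: [0.5428, -0.0325, 0.2903]
orientation: [-3.137, -0.164, -0.005]
contact_force: [5.2, 5.4, -6.6]
grip_width: 0.025
gripper_force: 30.0
```

Call:
send_rows([
  {"dx": 1.0, "dy": 0, "dz": 0, "yaw": 0, "gripper": 0.2},
  {"dx": 1.0, "dy": 0, "dz": -0.1, "yaw": 0, "gripper": 0.2},
  {"dx": 0, "dy": 0, "dz": -0.1, "yaw": 0, "gripper": 0.2},
  {"dx": 0, "dy": 0, "dz": -0.1, "yaw": 0, "gripper": 0.2},
])

```text
clock: 15.75
tcp_pos: [0.5431, -0.0325, 0.2921]
orientation: [-3.137, -0.164, -0.007]
contact_force: [3.1, 4.0, -0.8]
grip_width: 0.0247
gripper_force: 30.6
```

Call:
send_rows([
  {"dx": 1.0, "dy": 0, "dz": -0.1, "yaw": 0, "gripper": 0.2},
  {"dx": 1.0, "dy": 0, "dz": -0.2, "yaw": 0, "gripper": 0.2},
  {"dx": 0, "dy": 0, "dz": -0.3, "yaw": 0, "gripper": 0.2},
  {"dx": 0, "dy": 0, "dz": -0.3, "yaw": 0, "gripper": 0.2},
])

```text
clock: 16.25
tcp_pos: [0.5428, -0.0327, 0.2951]
orientation: [-3.137, -0.164, -0.006]
contact_force: [2.9, 3.6, -0.4]
grip_width: 0.0254
gripper_force: 30.6
```

Call:
send_rows([
  {"dx": 1.0, "dy": 0, "dz": -0.1, "yaw": 0, "gripper": 0.2},
  {"dx": 1.0, "dy": 0, "dz": -0.2, "yaw": 0, "gripper": 0.2},
  {"dx": 0, "dy": 0, "dz": -0.3, "yaw": 0, "gripper": 0.2},
  {"dx": 0, "dy": 0, "dz": -0.3, "yaw": 0, "gripper": 0.2},
])

```text
clock: 16.75
tcp_pos: [0.5428, -0.0327, 0.2979]
orientation: [-3.137, -0.163, -0.006]
contact_force: [3.1, 5.1, -3.2]
grip_width: 0.025
gripper_force: 30.3
```

Call:
send_rows([
  {"dx": 1.0, "dy": 0, "dz": -0.1, "yaw": 0, "gripper": 0.2},
  {"dx": 1.0, "dy": 0, "dz": -0.2, "yaw": 0, "gripper": 0.2},
  {"dx": 0, "dy": 0, "dz": -0.3, "yaw": 0, "gripper": 0.2},
  {"dx": 0, "dy": 0, "dz": -0.3, "yaw": 0, "gripper": 0.2},
])

```text
clock: 17.25
tcp_pos: [0.5428, -0.0329, 0.301]
orientation: [-3.137, -0.163, -0.005]
contact_force: [2.4, 4.8, -2.1]
grip_width: 0.025
gripper_force: 30.4
```

Call:
send_rows([
  {"dx": 1.0, "dy": 0, "dz": -0.1, "yaw": 0, "gripper": 0.2},
  {"dx": 1.0, "dy": 0, "dz": -0.2, "yaw": 0, "gripper": 0.2},
  {"dx": 0, "dy": 0, "dz": -0.3, "yaw": 0, "gripper": 0.2},
  {"dx": 0, "dy": 0, "dz": -0.3, "yaw": 0, "gripper": 0.2},
])

```text
clock: 17.75
tcp_pos: [0.5429, -0.0341, 0.3048]
orientation: [3.136, 0.161, 0.007]
contact_force: [1.4, 1.9, 5.2]
grip_width: 0.0248
gripper_force: 30.7
```

Call:
send_rows([
  {"dx": 1.0, "dy": 0, "dz": -0.1, "yaw": 0, "gripper": 0.2},
  {"dx": 1.0, "dy": 0, "dz": -0.2, "yaw": 0, "gripper": 0.2},
  {"dx": 0.5, "dy": 0, "dz": -0.3, "yaw": 0, "gripper": 0.2},
  {"dx": 0.5, "dy": 0, "dz": -0.6, "yaw": 0, "gripper": 0.2},
  {"dx": 0.5, "dy": 0, "dz": -0.8, "yaw": 0, "gripper": 0.2},
])

```text
clock: 18.38
tcp_pos: [0.5469, -0.0328, 0.3114]
orientation: [3.137, 0.163, 0.0]
contact_force: [0.4, -0.3, 0.3]
grip_width: 0.0247
gripper_force: 30.3
```

Call:
send_rows([
  {"dx": 0, "dy": 0, "dz": -2, "yaw": 0, "gripper": 0.2},
  {"dx": 0, "dy": 0, "dz": -5, "yaw": 0, "gripper": 0.2},
  {"dx": 0, "dy": 0, "dz": -8.5, "yaw": 0, "gripper": 0.2},
  {"dx": 0, "dy": -2, "dz": -8.5, "yaw": 0, "gripper": 0.2},
  {"dx": 0, "dy": -7, "dz": -8.5, "yaw": 0, "gripper": 0.2},
])

```text
clock: 19.0
tcp_pos: [0.5402, 0.035, 0.3967]
orientation: [3.137, 0.154, 0.002]
contact_force: [0.9, 1.2, -1.3]
grip_width: 0.0251
gripper_force: 30.3
```

```bash
python3 d.py .496,.377,.38;python3 - <<'E'
from h import *
b=grab("side")
j=cv2.resize(b["color"][80:220,290:430,::-1],(500,500),interpolation=2)
cv2.imwrite("pics/c6.png",j)
E
```

```text
t 19.0 tcp [0.5402 0.035  0.3967] xdir [0.995 0.098 0.001] z [ 0.001 -0.001 -1.   ] F [ 0.9  1.2 -1.3] w 0.0251 gf 30.3
.496,.377,.38 ->cm [ -1.05 -34.47   1.63]
```

View pics/c6.png

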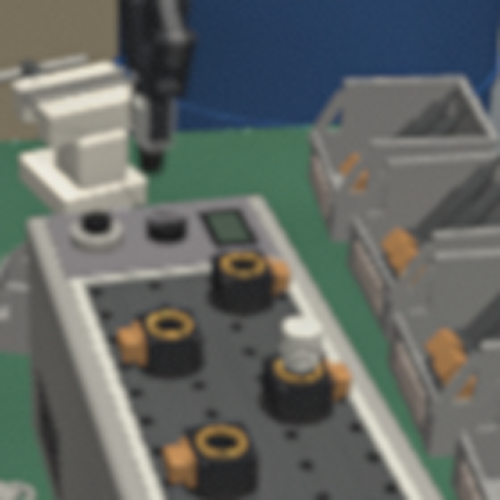

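Plug C is out and held at (153,155). Injectors A and C are home, and only plug B is left, at (302,345).

Call:
send_rows([
  {"dx": 0, "dy": -5.5, "dz": 0, "yaw": 0, "gripper": 0.2},
  {"dx": -0.3, "dy": -11, "dz": 0, "yaw": 0, "gripper": 0.2},
  {"dx": -0.6, "dy": -17, "dz": 0, "yaw": 0, "gripper": 0.2},
  {"dx": -0.9, "dy": -23, "dz": 0, "yaw": 0, "gripper": 0.2},
  {"dx": -1, "dy": -29, "dz": 0, "yaw": 0, "gripper": 0.2},
])

```text
clock: 19.68
tcp_pos: [0.4993, 0.326, 0.3965]
orientation: [3.137, 0.163, 0.001]
contact_force: [1.9, 0.4, 0.0]
grip_width: 0.0253
gripper_force: 30.3
```

Call:
send_rows([
  {"dx": 0, "dy": -3, "dz": 3, "yaw": 0, "gripper": 0.2},
  {"dx": 0, "dy": -3.6, "dz": 9, "yaw": 0, "gripper": 0.2},
  {"dx": 0, "dy": -3.6, "dz": 15, "yaw": 0, "gripper": 0.2},
  {"dx": 0, "dy": -3.6, "dz": 18, "yaw": 0, "gripper": 0.2},
  {"dx": 0, "dy": -3.6, "dz": 18, "yaw": 0, "gripper": 0.2},
])

```text
clock: 20.3
tcp_pos: [0.4949, 0.359, 0.2138]
orientation: [3.134, 0.163, -0.007]
contact_force: [-0.3, 0.3, 1.1]
grip_width: 0.0248
gripper_force: 30.3
```

```bash
python3 d.py .496,.377,.09;python3 - <<'E'
from m import *
a=grab("top");binfind(a,cloud(a));save(a,"top7.png")
i=cv2.resize(a["color"][120:260,130:300,::-1],(547,450),interpolation=2)
cv2.imwrite("pics/c7.png",i)
E
```

```text
t 20.3 tcp [0.4949 0.359  0.2138] xdir [ 0.995  0.104 -0.005] z [-0.004 -0.003 -1.   ] F [-0.3  0.3  1.1] w 0.0248 gf 30.3
.496,.377,.09 ->cm [ 0.35 -1.81 12.37]
bin [175 141  28  17 353] ((661.8609619140625, 383.0959167480469), (67.15088653564453, 35.78700637817383), 89.08158111572266) z [0.013 0.068 0.078 0.079]
 floor ((655.0914916992188, 380.9600830078125), (19.934051513671875, 68.84226989746094), 16.923709869384766) [0.659 0.372 0.006] highwall mean [0.666 0.384 0.074]
 low wall median [0.656 0.361 0.035]
bin [ 170  160   50   70 1578] ((528.6148071289062, 386.67120361328125), (155.5906524658203, 180.20521545410156), 71.34772491455078) z [0.003 0.019 0.075 0.078]
 floor ((528.708740234375, 388.15032958984375), (149.47232055664062, 183.06129455566406), 72.7989501953125) [0.534 0.37  0.005] highwall mean [0.557 0.354 0.073]
 low wall median [0.55  0.342 0.034]
```

View pics/c7.png

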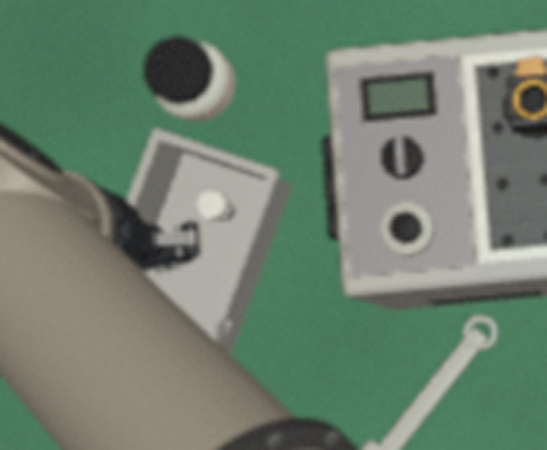

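The bin is unmoved. The held plug is over its middle at crop (180,240), and the first plug stands at (212,205).

Call:
send_rows([
  {"dx": 0, "dy": -1.2, "dz": 3, "yaw": 0, "gripper": 0.2},
  {"dx": 0, "dy": -1.2, "dz": 7, "yaw": 0, "gripper": 0.2},
  {"dx": 0, "dy": -1.2, "dz": 11, "yaw": 0, "gripper": 0.2},
  {"dx": 0, "dy": -1.2, "dz": 12.4, "yaw": 0, "gripper": 0.2},
  {"dx": 0, "dy": -1.2, "dz": 12.4, "yaw": 0, "gripper": 0.2},
])

```text
clock: 20.98
tcp_pos: [0.4953, 0.3727, 0.0933]
orientation: [-3.137, -0.163, -0.001]
contact_force: [0.4, -0.0, 0.0]
grip_width: 0.0249
gripper_force: 30.3
```

Call:
send_rows([
  {"dx": 0, "dy": 0, "dz": 0, "yaw": 0, "gripper": 0.2},
  {"dx": 0, "dy": 0, "dz": 0, "yaw": 0, "gripper": 0.55},
  {"dx": 0, "dy": 0, "dz": 0, "yaw": 0, "gripper": 0.55},
  {"dx": 0, "dy": 0, "dz": 0, "yaw": 0, "gripper": 0.55},
])

```text
clock: 21.48
tcp_pos: [0.4948, 0.3722, 0.0927]
orientation: [-3.137, -0.163, -0.001]
contact_force: [0.4, -0.0, -0.1]
grip_width: 0.0468
gripper_force: 0.0
```

Call:
send_rows([
  {"dx": 0, "dy": 0, "dz": -4, "yaw": 0, "gripper": 0.55},
  {"dx": 0, "dy": 0, "dz": -10, "yaw": 0, "gripper": 0.55},
  {"dx": 0, "dy": 0, "dz": -16, "yaw": 0, "gripper": 0.6},
  {"dx": 0, "dy": 0, "dz": -22, "yaw": 0, "gripper": 0.6},
  {"dx": 0, "dy": 0, "dz": -28, "yaw": 0, "gripper": 0.6},
])

```text
clock: 22.1
tcp_pos: [0.4943, 0.3719, 0.3745]
orientation: [-3.137, -0.163, -0.0]
contact_force: [0.6, 0.6, -0.1]
grip_width: 0.0508
gripper_force: 0.0
```

```bash
python3 d.py .6264,-.0949,.38
```

```text
t 22.1 tcp [0.4943 0.3719 0.3745] xdir [0.995 0.104 0.   ] z [ 0.  0. -1.] F [ 0.6  0.6 -0.1] w 0.0508 gf 0.0
.6264,-.0949,.38 ->cm [ 8.29 47.8  -0.55]
```

Call:
send_rows([
  {"dx": 1, "dy": 5, "dz": -0.4, "yaw": 0, "gripper": 0.6},
  {"dx": 2, "dy": 11, "dz": -0.4, "yaw": 0, "gripper": 0.6},
  {"dx": 3, "dy": 17, "dz": -0.4, "yaw": 0, "gripper": 0.6},
  {"dx": 4, "dy": 23, "dz": -0.4, "yaw": 0, "gripper": 0.6},
  {"dx": 5, "dy": 29, "dz": -0.4, "yaw": 0, "gripper": 0.6},
])

```text
clock: 22.72
tcp_pos: [0.5746, 0.087, 0.3766]
orientation: [3.137, 0.163, 0.001]
contact_force: [0.7, -0.6, -0.5]
grip_width: 0.0512
gripper_force: 0.0
```

Call:
send_rows([
  {"dx": 1, "dy": 6, "dz": 0, "yaw": 0, "gripper": 0.6},
  {"dx": 2, "dy": 12, "dz": 0, "yaw": 0, "gripper": 0.6},
  {"dx": 3, "dy": 17, "dz": 0, "yaw": 0, "gripper": 0.6},
  {"dx": 3.3, "dy": 18.6, "dz": 0, "yaw": 0, "gripper": 0.6},
  {"dx": 3.3, "dy": 18.6, "dz": 0, "yaw": 0, "gripper": 0.6},
])

```text
clock: 23.35
tcp_pos: [0.6265, -0.0933, 0.3759]
orientation: [-3.137, -0.16, 0.001]
contact_force: [1.2, 0.4, 0.3]
grip_width: 0.0512
gripper_force: 0.0
```

```bash
python3 d.py .6264,-.0947,.288
python3 - <<'E'
from m import *
a=grab("top");C=cloud(a);binfind(a,C)
D=C[160:232,161:220];z=D[...,2];c=a["color"][160:232,161:220].astype(int)
m=((c.min(2)>200)).astype(np.uint8);n,l,s,ce=cv2.connectedComponentsWithStats(m)
for i in range(1,n):
    if s[i,4]>10:print("plug in bin?",ce[i]+[161,160],s[i,4],np.nanmedian(D[l==i],0).round(3))
E
```

```text
t 23.35 tcp [ 0.6265 -0.0933  0.3759] xdir [ 0.995  0.102 -0.001] z [-0.001  0.    -1.   ] F [1.2 0.4 0.3] w 0.0512 gf 0.0
.6264,-.0947,.288 ->cm [-0.02  0.14  8.79]
bin [174 141  30  17 356] ((661.50390625, 384.6073913574219), (36.252986907958984, 71.00112915039062), 0.26005032658576965) z [0.014 0.069 0.078 0.079]
 floor ((656.7569580078125, 381.386474609375), (24.774715423583984, 73.36698913574219), 17.143861770629883) [0.657 0.375 0.007] highwall mean [0.666 0.384 0.073]
 low wall median [0.652 0.367 0.035]
bin [ 161  160   60   72 2400] ((518.8157958984375, 374.84716796875), (126.75682067871094, 192.7263641357422), 71.22157287597656) z [0.003 0.021 0.075 0.078]
 floor ((518.1268310546875, 372.89398193359375), (115.79998779296875, 192.6866455078125), 71.31314086914062) [0.516 0.386 0.005] highwall mean [0.548 0.373 0.072]
 low wall median [0.492 0.392 0.035]
plug in bin? [195.72222222 183.16666667] 18 [0.556 0.353 0.055]
plug in bin? [190.3125 203.125 ] 16 [0.496 0.368 0.057]
```

Call:
send_rows([
  {"dx": 0, "dy": 0.1, "dz": 3, "yaw": 0, "gripper": 0.6},
  {"dx": 0, "dy": 0.1, "dz": 5.5, "yaw": 0, "gripper": 0.6},
  {"dx": 0, "dy": 0.1, "dz": 6, "yaw": 0, "gripper": 0.6},
  {"dx": 0, "dy": 0.1, "dz": 6, "yaw": 0, "gripper": 0.6},
])

```text
clock: 23.9
tcp_pos: [0.6268, -0.0921, 0.317]
orientation: [-3.137, -0.166, -0.001]
contact_force: [0.2, 0.1, 0.6]
grip_width: 0.0511
gripper_force: 0.0
```

```bash
python3 d.py .6264,-.0947,.288
```

```text
t 23.9 tcp [ 0.6268 -0.0921  0.317 ] xdir [0.994 0.106 0.001] z [ 0.001  0.    -1.   ] F [0.2 0.1 0.6] w 0.0511 gf 0.0
.6264,-.0947,.288 ->cm [-0.07  0.26  2.9 ]
```

Call:
send_rows([
  {"dx": 0, "dy": 0.2, "dz": 0.8, "yaw": 0, "gripper": 0.6},
  {"dx": 0, "dy": 0.2, "dz": 2, "yaw": 0, "gripper": 0.6},
  {"dx": 0, "dy": 0.2, "dz": 2.9, "yaw": 0, "gripper": 0.6},
  {"dx": 0, "dy": 0.2, "dz": 2.9, "yaw": 0, "gripper": 0.6},
])

```text
clock: 24.4
tcp_pos: [0.6263, -0.0956, 0.2861]
orientation: [-3.137, -0.163, 0.003]
contact_force: [0.4, -0.3, -0.9]
grip_width: 0.051
gripper_force: 0.0
```

Call:
send_rows([
  {"dx": 0, "dy": 0, "dz": 0, "yaw": 0, "gripper": 0.2},
  {"dx": 0, "dy": 0, "dz": 0, "yaw": 0, "gripper": 0.2},
  {"dx": 0, "dy": 0, "dz": 0, "yaw": 0, "gripper": 0.2},
  {"dx": 0, "dy": 0, "dz": 0, "yaw": 0, "gripper": 0.2},
  {"dx": 0, "dy": 0, "dz": 0, "yaw": 0, "gripper": 0.2},
], force=30)

```text
clock: 25.02
tcp_pos: [0.6272, -0.0941, 0.2879]
orientation: [-3.136, -0.165, -0.002]
contact_force: [-1.1, 5.8, 3.3]
grip_width: 0.0253
gripper_force: 30.3
```

Call:
send_rows([
  {"dx": 0.5, "dy": 0, "dz": 0, "yaw": 0, "gripper": 0.2},
  {"dx": 0.5, "dy": 0, "dz": -0.1, "yaw": 0, "gripper": 0.2},
  {"dx": -0.5, "dy": 0, "dz": -0.1, "yaw": 0, "gripper": 0.2},
  {"dx": -0.5, "dy": 0, "dz": -0.2, "yaw": 0, "gripper": 0.2},
])

```text
clock: 25.52
tcp_pos: [0.6232, -0.095, 0.2893]
orientation: [-3.136, -0.165, -0.007]
contact_force: [6.1, 5.1, -4.8]
grip_width: 0.0255
gripper_force: 30.0
```

Call:
send_rows([
  {"dx": 1.0, "dy": 0, "dz": 0, "yaw": 0, "gripper": 0.2},
  {"dx": 1.0, "dy": 0, "dz": -0.1, "yaw": 0, "gripper": 0.2},
  {"dx": 0, "dy": 0, "dz": -0.1, "yaw": 0, "gripper": 0.2},
  {"dx": 0, "dy": 0, "dz": -0.1, "yaw": 0, "gripper": 0.2},
])

```text
clock: 26.02
tcp_pos: [0.6231, -0.0951, 0.2909]
orientation: [-3.136, -0.164, -0.007]
contact_force: [3.2, 5.4, 0.1]
grip_width: 0.0254
gripper_force: 30.5
```

Call:
send_rows([
  {"dx": 1.0, "dy": 0, "dz": -0.1, "yaw": 0, "gripper": 0.2},
  {"dx": 1.0, "dy": 0, "dz": -0.2, "yaw": 0, "gripper": 0.2},
  {"dx": 0, "dy": 0, "dz": -0.3, "yaw": 0, "gripper": 0.2},
  {"dx": 0, "dy": 0, "dz": -0.3, "yaw": 0, "gripper": 0.2},
])

```text
clock: 26.52
tcp_pos: [0.6228, -0.0954, 0.2939]
orientation: [-3.137, -0.164, -0.006]
contact_force: [2.2, 3.6, 0.5]
grip_width: 0.0249
gripper_force: 30.5
```

Call:
send_rows([
  {"dx": 1.0, "dy": 0, "dz": -0.1, "yaw": 0, "gripper": 0.2},
  {"dx": 1.0, "dy": 0, "dz": -0.2, "yaw": 0, "gripper": 0.2},
  {"dx": 0, "dy": 0, "dz": -0.3, "yaw": 0, "gripper": 0.2},
  {"dx": 0, "dy": 0, "dz": -0.3, "yaw": 0, "gripper": 0.2},
])

```text
clock: 27.02
tcp_pos: [0.623, -0.096, 0.2974]
orientation: [3.137, 0.163, 0.007]
contact_force: [2.5, 3.5, 2.6]
grip_width: 0.0251
gripper_force: 30.8
```

Call:
send_rows([
  {"dx": 1.0, "dy": 0, "dz": -0.1, "yaw": 0, "gripper": 0.2},
  {"dx": 1.0, "dy": 0, "dz": -0.2, "yaw": 0, "gripper": 0.2},
  {"dx": 0, "dy": 0, "dz": -0.3, "yaw": 0, "gripper": 0.2},
  {"dx": 0, "dy": 0, "dz": -0.3, "yaw": 0, "gripper": 0.2},
])

```text
clock: 27.52
tcp_pos: [0.6226, -0.0967, 0.3001]
orientation: [3.137, 0.162, 0.005]
contact_force: [3.5, 2.6, 2.4]
grip_width: 0.0252
gripper_force: 30.6
```

Call:
send_rows([
  {"dx": 1.0, "dy": 0, "dz": -0.1, "yaw": 0, "gripper": 0.2},
  {"dx": 1.0, "dy": 0, "dz": -0.2, "yaw": 0, "gripper": 0.2},
  {"dx": 0, "dy": 0, "dz": -0.3, "yaw": 0, "gripper": 0.2},
  {"dx": 0, "dy": 0, "dz": -0.3, "yaw": 0, "gripper": 0.2},
])

```text
clock: 28.02
tcp_pos: [0.6225, -0.0968, 0.3034]
orientation: [3.136, 0.162, 0.005]
contact_force: [2.3, 0.4, 5.6]
grip_width: 0.025
gripper_force: 31.1
```

Call:
send_rows([
  {"dx": 1.0, "dy": 0, "dz": -0.1, "yaw": 0, "gripper": 0.2},
  {"dx": 1.0, "dy": 0, "dz": -0.2, "yaw": 0, "gripper": 0.2},
  {"dx": 0.5, "dy": 0, "dz": -0.3, "yaw": 0, "gripper": 0.2},
  {"dx": 0.5, "dy": 0, "dz": -0.6, "yaw": 0, "gripper": 0.2},
  {"dx": 0.5, "dy": 0, "dz": -0.8, "yaw": 0, "gripper": 0.2},
])

```text
clock: 28.65
tcp_pos: [0.627, -0.0957, 0.3104]
orientation: [3.137, 0.163, 0.0]
contact_force: [0.8, 0.3, -0.2]
grip_width: 0.0248
gripper_force: 30.8
```

Call:
send_rows([
  {"dx": 0, "dy": 0, "dz": -2, "yaw": 0, "gripper": 0.2},
  {"dx": 0, "dy": 0, "dz": -5, "yaw": 0, "gripper": 0.2},
  {"dx": 0, "dy": 0, "dz": -8.5, "yaw": 0, "gripper": 0.2},
  {"dx": 0, "dy": -2, "dz": -8.5, "yaw": 0, "gripper": 0.2},
  {"dx": 0, "dy": -7, "dz": -8.5, "yaw": 0, "gripper": 0.2},
])

```text
clock: 29.28
tcp_pos: [0.6196, -0.0277, 0.3947]
orientation: [3.137, 0.155, -0.0]
contact_force: [0.4, 0.9, -0.8]
grip_width: 0.0252
gripper_force: 30.8
```

Call:
send_rows([
  {"dx": -1, "dy": -6, "dz": 0, "yaw": 0, "gripper": 0.2},
  {"dx": -2, "dy": -12, "dz": 0, "yaw": 0, "gripper": 0.2},
  {"dx": -3.2, "dy": -18, "dz": 0, "yaw": 0, "gripper": 0.2},
  {"dx": -4.4, "dy": -24, "dz": 0, "yaw": 0, "gripper": 0.2},
  {"dx": -5.6, "dy": -30, "dz": 0, "yaw": 0, "gripper": 0.2},
])

```text
clock: 29.9
tcp_pos: [0.5312, 0.2689, 0.3945]
orientation: [3.137, 0.164, -0.001]
contact_force: [1.0, 0.2, -0.4]
grip_width: 0.0249
gripper_force: 30.8
```

```bash
python3 d.py .462,.39,.38;python3 - <<'E'
from m import *
b=grab("side");a=grab("top");binfind(a,cloud(a))
j=cv2.resize(b["color"][60:220,290:430,::-1],(438,500),interpolation=2)
cv2.imwrite("pics/c8.png",j)
E
```

```text
t 29.9 tcp [0.5312 0.2689 0.3945] xdir [ 0.995  0.104 -0.001] z [-0.001 -0.    -1.   ] F [ 1.   0.2 -0.4] w 0.0249 gf 30.8
.462,.39,.38 ->cm [ -5.61 -12.77   1.45]
bin [175 141  28  17 352] ((661.1996459960938, 382.20977783203125), (37.00156784057617, 65.80778503417969), 0.1740022897720337) z [0.015 0.069 0.077 0.078]
 floor ((657.2740478515625, 365.538818359375), (11.084111213684082, 49.04615783691406), 42.31425094604492) [0.657 0.364 0.008] highwall mean [0.666 0.384 0.073]
 low wall median [0.653 0.364 0.034]
bin [182 169  38  48 699] ((544.6065063476562, 330.677001953125), (127.51946258544922, 110.26667785644531), 39.604549407958984) z [0.002 0.019 0.076 0.078]
 floor ((543.111083984375, 332.48443603515625), (127.51946258544922, 105.57482147216797), 39.604549407958984) [0.54  0.351 0.005] highwall mean [0.537 0.311 0.074]
 low wall median [0.536 0.319 0.035]
```

View pics/c8.png

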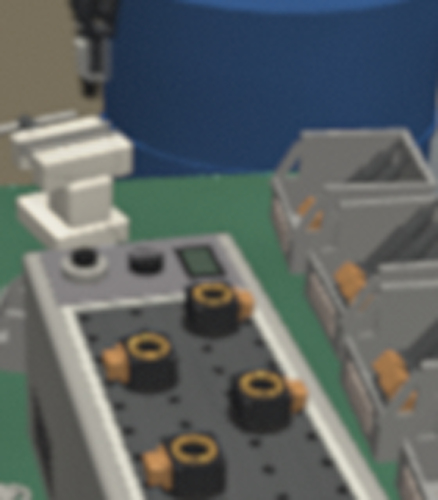

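All four bores are open and the injectors are home. The third plug is held at (90,75), and the bin's right edge (pixel column 220) hasn't shifted.

Call:
send_rows([
  {"dx": -2.4, "dy": -5.5, "dz": 0, "yaw": 0, "gripper": 0.2},
  {"dx": -4.5, "dy": -10, "dz": 2, "yaw": 0, "gripper": 0.2},
  {"dx": -5.4, "dy": -11.8, "dz": 8, "yaw": 0, "gripper": 0.2},
  {"dx": -5.4, "dy": -11.8, "dz": 14, "yaw": 0, "gripper": 0.2},
  {"dx": -5.4, "dy": -11.8, "dz": 18, "yaw": 0, "gripper": 0.2},
])

```text
clock: 30.62
tcp_pos: [0.4647, 0.3777, 0.2116]
orientation: [3.135, 0.166, -0.005]
contact_force: [0.6, -0.6, -0.4]
grip_width: 0.0251
gripper_force: 30.8
```

```bash
python3 d.py .462,.39,.095
```

```text
t 30.62 tcp [0.4647 0.3777 0.2116] xdir [ 0.994  0.106 -0.004] z [-0.003 -0.002 -1.   ] F [ 0.6 -0.6 -0.4] w 0.0251 gf 30.8
.462,.39,.095 ->cm [-0.1  -1.27 11.66]
```

Call:
send_rows([
  {"dx": -0.2, "dy": -1.0, "dz": 3, "yaw": 0, "gripper": 0.2},
  {"dx": -0.2, "dy": -1.0, "dz": 7, "yaw": 0, "gripper": 0.2},
  {"dx": -0.2, "dy": -1.0, "dz": 10, "yaw": 0, "gripper": 0.2},
  {"dx": -0.2, "dy": -1.0, "dz": 11.6, "yaw": 0, "gripper": 0.2},
  {"dx": -0.2, "dy": -1.0, "dz": 11.6, "yaw": 0, "gripper": 0.2},
])

```text
clock: 31.25
tcp_pos: [0.463, 0.3878, 0.0983]
orientation: [3.136, 0.164, -0.003]
contact_force: [0.5, 0.3, -0.6]
grip_width: 0.0248
gripper_force: 30.8
```

Call:
send_rows([
  {"dx": 0, "dy": 0, "dz": 0, "yaw": 0, "gripper": 0.2},
  {"dx": 0, "dy": 0, "dz": 0, "yaw": 0, "gripper": 0.55},
  {"dx": 0, "dy": 0, "dz": 0, "yaw": 0, "gripper": 0.55},
  {"dx": 0, "dy": 0, "dz": 0, "yaw": 0, "gripper": 0.55},
])

```text
clock: 31.75
tcp_pos: [0.4641, 0.3882, 0.0998]
orientation: [-3.137, -0.163, -0.001]
contact_force: [0.5, 0.1, -0.0]
grip_width: 0.0472
gripper_force: 0.0
```

Call:
send_rows([
  {"dx": 0, "dy": 0, "dz": -4, "yaw": 0, "gripper": 0.55},
  {"dx": 0, "dy": 0, "dz": -10, "yaw": 0, "gripper": 0.55},
  {"dx": 0, "dy": 0, "dz": -16, "yaw": 0, "gripper": 0.5},
  {"dx": 0, "dy": 0, "dz": -22, "yaw": 0, "gripper": 0.2},
  {"dx": 0, "dy": 0, "dz": -28, "yaw": 0, "gripper": 0},
])

```text
clock: 32.38
tcp_pos: [0.4635, 0.3878, 0.3816]
orientation: [-3.137, -0.163, -0.001]
contact_force: [0.9, 1.4, -1.0]
grip_width: 0.0072
gripper_force: 0.0
```

```bash
python3 d.py .514,.142,.30
```

```text
t 32.38 tcp [0.4635 0.3878 0.3816] xdir [0.995 0.104 0.   ] z [ 0.  0. -1.] F [ 0.9  1.4 -1. ] w 0.0072 gf 0.0
.514,.142,.30 ->cm [ 2.47 24.97  8.15]
```

Call:
send_rows([
  {"dx": 0.5, "dy": 5, "dz": 0, "yaw": 0, "gripper": 0},
  {"dx": 1, "dy": 11, "dz": 0, "yaw": 0, "gripper": 0},
  {"dx": 1.8, "dy": 17, "dz": 0, "yaw": 0, "gripper": 0},
  {"dx": 2.4, "dy": 22, "dz": 0, "yaw": 0, "gripper": 0},
  {"dx": 2.4, "dy": 24.7, "dz": 2, "yaw": 0, "gripper": 0},
])

```text
clock: 33.0
tcp_pos: [0.5148, 0.1418, 0.3606]
orientation: [3.137, 0.156, 0.006]
contact_force: [0.7, 0.3, -0.3]
grip_width: 0.0001
gripper_force: 0.0
```

Call:
send_rows([
  {"dx": 0, "dy": 0, "dz": 2, "yaw": 0, "gripper": 0},
  {"dx": 0, "dy": 0, "dz": 4, "yaw": 0, "gripper": 0},
  {"dx": 0, "dy": 0, "dz": 4, "yaw": 0, "gripper": 0},
])

```text
clock: 33.38
tcp_pos: [0.5124, 0.1444, 0.3181]
orientation: [3.137, 0.163, -0.004]
contact_force: [0.1, -0.1, 0.1]
grip_width: 0.0002
gripper_force: 0.0
```

```bash
python3 d.py .514,.142,.275
python3 - <<'E'
from m import *
a=grab("top");b=grab("side");C=cloud(a);binfind(a,C)
D=C[160:232,161:220];c=a["color"][160:232,161:220].astype(int)
m=((c.min(2)>200)).astype(np.uint8);n,l,s,ce=cv2.connectedComponentsWithStats(m)
for i in range(1,n):
    if s[i,4]>8:print("plug in bin?",ce[i]+[161,160],s[i,4],np.nanmedian(D[l==i],0).round(3))
i=cv2.resize(a["color"][130:240,150:290,::-1],(560,440),interpolation=2)
j=cv2.resize(b["color"][110:180,300:360,::-1],(240,280),interpolation=2)
j=np.vstack([j,np.zeros((160,240,3),np.uint8)]);cv2.imwrite("pics/c9.png",np.hstack([i,j]))
E
```

```text
t 33.38 tcp [0.5124 0.1444 0.3181] xdir [ 0.995  0.104 -0.003] z [-0.003 -0.001 -1.   ] F [ 0.1 -0.1  0.1] w 0.0002 gf 0.0
.514,.142,.275 ->cm [0.15 0.26 4.31]
bin [ 161  160   46   72 1523] ((499.6549072265625, 411.0860900878906), (210.68557739257812, 128.53872680664062), 27.005224227905273) z [0.003 0.028 0.075 0.078]
 floor ((486.55572509765625, 409.3902893066406), (180.84588623046875, 107.66400909423828), 29.584758758544922) [0.495 0.403 0.005] highwall mean [0.535 0.41  0.072]
 low wall median [0.464 0.413 0.035]
plug in bin? [189.72727273 203.27272727] 22 [0.496 0.369 0.056]
plug in bin? [184.3  214.25] 20 [0.463 0.384 0.056]
```

View pics/c9.png

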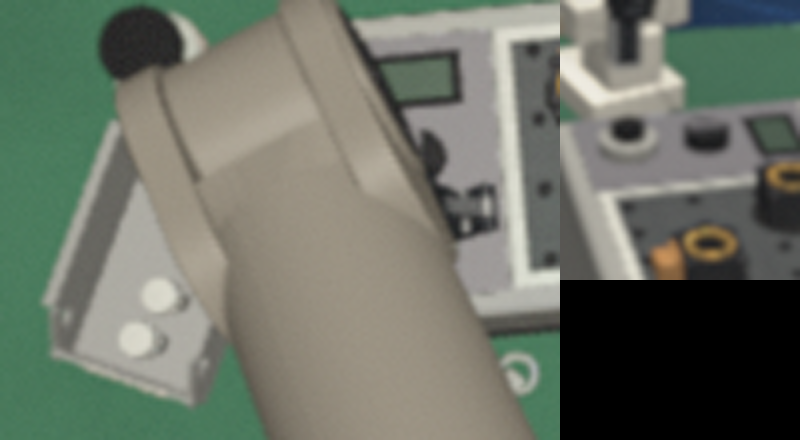

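Two plugs are in the bin at (160,295) and (137,340). The first is hidden by the arm, but the bin hasn't moved, so it should still be standing there. The closed fingers are above the button, so I'll press.

Call:
send_rows([
  {"dx": 0.1, "dy": 0.2, "dz": 1.5, "yaw": 0, "gripper": 0},
  {"dx": 0.1, "dy": 0.2, "dz": 3, "yaw": 0, "gripper": 0},
  {"dx": 0.1, "dy": 0.2, "dz": 4, "yaw": 0, "gripper": 0},
  {"dx": 0.1, "dy": 0.2, "dz": 4, "yaw": 0, "gripper": 0},
])

```text
clock: 33.98
tcp_pos: [0.5139, 0.1428, 0.2781]
orientation: [3.137, 0.163, -0.003]
contact_force: [-0.4, -0.4, 0.1]
grip_width: -0.0
gripper_force: 0.0
```

Call:
send_rows([
  {"dx": 0, "dy": 0, "dz": 0.3, "yaw": 0, "gripper": 0},
  {"dx": 0, "dy": 0, "dz": 0.6, "yaw": 0, "gripper": 0},
  {"dx": 0, "dy": 0, "dz": 0.9, "yaw": 0, "gripper": 0},
  {"dx": 0, "dy": 0, "dz": 0.9, "yaw": 0, "gripper": 0},
])

```text
clock: 34.48
tcp_pos: [0.5148, 0.1432, 0.2707]
orientation: [-3.137, -0.163, -0.001]
contact_force: [-0.4, 0.0, 3.2]
grip_width: 0.0
gripper_force: 1.7
```

Call:
send_rows([
  {"dx": 0, "dy": 0, "dz": 0.3, "yaw": 0, "gripper": 0},
  {"dx": 0, "dy": 0, "dz": 0.5, "yaw": 0, "gripper": 0},
  {"dx": 0, "dy": 0, "dz": 0.5, "yaw": 0, "gripper": 0},
  {"dx": 0, "dy": 0, "dz": 0.5, "yaw": 0, "gripper": 0},
])

```text
clock: 34.98
tcp_pos: [0.5149, 0.1432, 0.2679]
orientation: [3.137, 0.163, 0.003]
contact_force: [-6.8, -2.9, 20.6]
grip_width: 0.0
gripper_force: 10.1
```

```bash
python3 - <<'E'
from h import *
for n in("top","side"):
    C=np.load(n+"C.npy");c=np.load(n+"0.npz")["color"].astype(int)
    r=np.hypot(C[...,0]-.5143,C[...,1]-.142)
    for a,b in((0,.009),(.009,.013),(.015,.018),(.018,.021),(.024,.035)):
        q=C[(r>=a)&(r<b)];k=c[(r>=a)&(r<b)]
        print(n,a,b,len(q),np.percentile(q[:,2],[10,50,90]).round(4),k.mean(1).mean().round(0))
E
python3 d.py
```

```text
top 0 0.009 40 [0.2459 0.248  0.25  ] 53.0
top 0.009 0.013 46 [0.2397 0.2472 0.2502] 99.0
top 0.015 0.018 44 [0.2365 0.2392 0.2421] 174.0
top 0.018 0.021 67 [0.226  0.2367 0.2406] 162.0
top 0.024 0.035 310 [0.2238 0.2267 0.229 ] 153.0
side 0 0.009 23 [0.2433 0.25   0.2516] 55.0
side 0.009 0.013 27 [0.2404 0.2463 0.2506] 76.0
side 0.015 0.018 28 [0.2277 0.237  0.2407] 124.0
side 0.018 0.021 43 [0.2269 0.2341 0.2403] 123.0
side 0.024 0.035 97 [0.2258 0.2279 0.2301] 127.0
t 34.98 tcp [0.5149 0.1432 0.2679] xdir [0.995 0.103 0.002] z [ 0.002 -0.    -1.   ] F [-6.8 -2.9 20.6] w 0.0 gf 10.1
```

The button bottomed out: 20 N at a hard stop with the tip near 0.243 m, still above the bezel at about 0.239 m. Releasing and backing away.

Call:
send_rows([
  {"dx": 0, "dy": 0, "dz": -2, "yaw": 0, "gripper": 0},
  {"dx": 0, "dy": 0, "dz": -6, "yaw": 0, "gripper": 0},
  {"dx": 0, "dy": 0, "dz": -11, "yaw": 0, "gripper": 0},
  {"dx": 0, "dy": 5, "dz": -12, "yaw": 0, "gripper": 0},
  {"dx": 0, "dy": 10, "dz": -12, "yaw": 0, "gripper": 0},
])

```text
clock: 35.6
tcp_pos: [0.5253, 0.0429, 0.3863]
orientation: [3.137, 0.166, 0.004]
contact_force: [0.8, -0.8, -0.1]
grip_width: -0.0
gripper_force: 0.0
```

Call:
send_rows([
  {"dx": -1, "dy": 6, "dz": 0, "yaw": 0, "gripper": 0},
  {"dx": -2, "dy": 12, "dz": 0, "yaw": 0, "gripper": 0},
  {"dx": -3, "dy": 18, "dz": 0, "yaw": 0, "gripper": 0},
  {"dx": -3, "dy": 23, "dz": 0, "yaw": 0, "gripper": 0},
  {"dx": -3, "dy": 23, "dz": 0, "yaw": 0, "gripper": 0},
])

```text
clock: 36.22
tcp_pos: [0.5178, -0.1934, 0.3842]
orientation: [3.137, 0.15, -0.003]
contact_force: [-0.3, 1.2, -0.3]
grip_width: -0.0001
gripper_force: 0.0
```

```bash
python3 d.py
python3 - <<'E'
from m import *
a=grab("top");C=cloud(a);binfind(a,C)
D=C[160:232,161:220];c=a["color"][160:232,161:220].astype(int)
m=((c.min(2)>200)).astype(np.uint8);n,l,s,ce=cv2.connectedComponentsWithStats(m)
for i in range(1,n):
    if s[i,4]>8:print("plug in bin?",ce[i]+[161,160],s[i,4],np.nanmedian(D[l==i],0).round(3))
r=np.hypot(C[...,0]-.5143,C[...,1]-.142);print("button z",np.nanmedian(C[r<.009][:,2]))
save(a,"top9.png")
E
```

```text
t 36.23 tcp [ 0.5178 -0.1934  0.3842] xdir [ 0.995  0.096 -0.002] z [-0.002 -0.001 -1.   ] F [-0.3  1.2 -0.3] w -0.0001 gf 0.0
bin [175 141  28  17 352] ((661.7598876953125, 386.0098876953125), (36.150535583496094, 73.33052825927734), 0.038779646158218384) z [0.014 0.068 0.077 0.078]
 floor ((656.6716918945312, 383.8290100097656), (23.087554931640625, 74.19158935546875), 16.181886672973633) [0.656 0.373 0.006] highwall mean [0.666 0.384 0.073]
 low wall median [0.655 0.363 0.035]
bin [ 160  160   60   72 2402] ((520.6806640625, 385.6778564453125), (155.25552368164062, 190.99786376953125), 66.6681137084961) z [0.003 0.027 0.076 0.078]
 floor ((524.294189453125, 391.00390625), (152.41819763183594, 191.6399383544922), 71.54924774169922) [0.519 0.385 0.005] highwall mean [0.546 0.374 0.073]
 low wall median [0.489 0.388 0.034]
plug in bin? [195.16 183.2 ] 25 [0.556 0.356 0.055]
plug in bin? [190.         203.18181818] 22 [0.496 0.368 0.055]
plug in bin? [184.0952381  214.42857143] 21 [0.461 0.386 0.054]
button z 0.24829655907371032
```

View pics/top9.png

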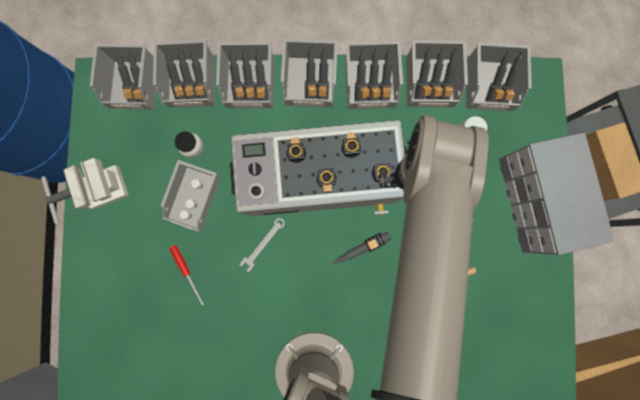

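All three plugs are in the bin at (195,183), (190,203) and (184,214). The bores are open, the button is back up at 0.248 m, and the other things on the bench are where they were.

```bash
python3 -c "
from h import *
print(workorder.hand_in())"
```

```text
the job is handed in; nothing more can be done
None
```

The job is handed in, with no verdict returned: all three plugs present are in the grey bin, the injectors look home, and the start button was pressed to its stop and sprang back.

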